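# Make up the doming kit and the ring kit from the bench stock

### The arm

A 7-joint arm with a two-finger parallel gripper is mounted at the origin on the work surface. World frame = base frame: x ahead of the robot, y to its left, z up, the work surface at z = 0. Lengths are in m, angles in rad, forces in N, time in s.
With the tool pointing down it reaches from about 0.425 to 0.925 m from the base axis. Payload 6.8 kg.
Tool frame: the origin (TCP) lies midway between the tips of the shut fingers; the grasp point (between the pads) lies 19 mm behind it (bot.grasp_offset is the distance from the TCP to the grasp point, in m); z points along the fingers, x is the direction in which the jaws open and shut, and the axes are right-handed (so a half turn about z gives the same grasp; the last joint's range is limited). The gripper opens to 85 mm and grips with 20 to 120 N. Pads are 22 mm wide; open, the fingers measure 114 mm over their backs; the gripper's body (76 mm by 85 mm) begins 54 mm behind the grasp point. The pads swing forward as they close: fully open they stand 13 mm farther back than shut.
Start: joints at [-1.28, 0.477, 0.022, 1.555, -0.011, 1.109, -0.083], TCP at [0.262, 0.622, 0.231] pointing down, gripper open.
Joint ranges: [-2.96, 2.96], [-0.34, 2.1], [-1.41, 1.46], [0.24, 2.44], [-1.37, 4.51], [0.17, 1.92], [-2.96, 2.96]. Speed limits (rad/s): [2.39, 2.39, 3.14, 3.14, 3.14, 3.14, 3.14].

### API

Orientations are given as a unit quaternion [w, x, y, z].
In Python, from station import bot, imaging gives the robot as it stands. The module is installed in compiled form; this text tells all that it offers.
- The arm moves only by the tool apply_moves, never from a script. Its argument "increments" is a list of rows, each a list of 7 numbers: the shift along the tool's x, y, z in mm, then the turn, a rotation vector about the tool's x, y, z in degrees, then the closure, from -1 (fully open) to 1 (shut). In form: [[dx, dy, dz, rx, ry, rz, grip], ...]. A call has exactly 8 rows; each row shifts and turns the pose as measured when the row begins, along the tool's axes as they then stand; what a row does not reach is not made up. A row lasts 1/8 s, in which the tool goes at most 62.5 mm and 10.7 degrees, less where a joint would pass 70% of its speed; a pose out of reach is approached as far as the arm can. A call with a gripper value outside its range is refused whole. The fingers move at their own pace and stop on an object; "grip_force" is the grip in N (left out, the last holds). Time passes only in rows, so rows that do not move let the fingers close, or fill a call up. It gives the time, the measured TCP pose, the force and the opening at its end, in the units of the state.
- bot.get_obs(): the state, without advancing time (a new reading comes with each control period).
- imaging.read_camera(name): name is "scene" or "top" or "wrist"; returns the picture (480x640x3 uint8, red, green, blue); there is no depth.
- imaging.get_calibration(name): a dict with "K" (3x3 intrinsics, pixels), "extrinsics" (4x4, takes a point from camera to world coordinates). Camera axes: x right, y down, z forward; pixel columns grow to the right and rows downward; lengths in m; the calibration is good to about 2 mm. The wrist camera is an equidistant fisheye: a pixel r from the principal point sees the ray r / f radians off the axis. A picture is of the moment at which its call begins: read the wrist's pose just before it. get_calibration takes no time and is no camera call; for the wrist camera it gives the pose at the moment of the call.
- bot.hand_in(): hands the job in, once; it reports no verdict.
The state is a dict: "t": time; "q": joint angles; "joint_vel": joint speeds; "joint_torque": joint torques, N m; "eef_pos": TCP position; "tool_rot": TCP orientation; "contact_force": force on the tool from outside, world axes, zero at the start; "torque": the same for the moment, N m; "gripper_width": opening from 0.0 (shut) to 1.0 (fully open).
Only numpy, scipy, OpenCV 4.12 (cv2) and the standard library are available. Lean on these libraries where they do the work, as an engineer would, in place of code of your own. Each camera call takes 0.05 s, during which the arm holds its last target.

### The job

Make up the two lesson kits from the things on the bench: into the narrow two-compartment tray go the doming block (the steel cube with hollows in its faces), standing in the square compartment, and the large ball punch, lying in the long compartment; into the square three-compartment tray go the ring clamp, lying on its underside as it does now in the long compartment, and the large spool of copper wire and the flux jar, both upright in the two small compartments, one in each, either way round. Set each thing down flat on the floor of its compartment, not up on its walls, without dropping it, and let go of it. The flat bench block, the small punch and the small spool belong to no kit: leave them where they are.

Things in the scene. Friction and masses are not known exactly. Their poses are not given: they have to be found in the camera images.
- doming_tray: Narrow dark-wood kit tray, fixed to the bench, 90 mm (its x) by 227 mm (its y), 18 mm high; origin at the centre of its underside, z up. Floor 6 mm above the bench, outer walls 6 mm thick, all wall and divider tops 18 mm above the bench (12 mm above the floor), divider 5 mm. Two compartments: a square one, 78 x 78 mm inside, centred at tray x = 0, y = -68.5 mm, and a long one, 78 mm (x) by 132 mm (y) inside, centred at tray x = 0, y = +41.5 mm
- ring_tray: Square dark-wood kit tray, fixed to the bench, 173 x 173 mm, 18 mm high; origin at the centre of its underside, z up. Same floor (6 mm up), walls and dividers (tops 18 mm above the bench) as the other tray. Three compartments: a long one, 78 mm (x) by 161 mm (y) inside, centred at tray x = -41.5 mm, y = 0 (the side nearer the robot), and two small square ones, 78 x 78 mm inside, centred at tray x = +41.5 mm, y = +41.5 mm and y = -41.5 mm
- doming_block_c (a point): Doming block: bare steel cube of 45 mm with round hollows in its faces (one large hollow of 35 mm on top), about 0.6 kg, standing on the bench; the point is its centre, 22.5 mm above its underside; axes square to its faces, z up
- large_punch_c (a point): Large doming punch, lying: steel ball of 26 mm diameter on an octagonal shank 16 mm across its flats, 98 mm over all, about 0.19 kg. The point is the balance point on the shank's axis, 30 mm from the ball's centre and 55 mm from the shank's end; it lies 11 mm above what the punch lies on. Its x axis points level towards the ball (the shank itself falls 3 degrees to its end), y across the shank, z up
- ring_clamp_c (a point): Ring clamp, lying on its underside: two pale beech halves side by side with a seam between, a steel band round them and a dark wedge driven into the tail, 140 mm over all (70 mm either side of the point along x), 26 mm wide (y), 22 mm high, about 0.07 kg; a band 10 mm wide sits 26 mm from the point towards +x. The point is its centre, 11 mm above its underside; x points along it, away from the wedge, z up. It is gripped across its width
- large_spool_c (a point): Large spool of copper wire with grey flanges, standing on a flange with its axis upright: 54 mm diameter, 44 mm high, about 0.24 kg; the point is its centre, 22 mm above its underside, z up
- flux_jar_c (a point): Flux jar: amber glass jar with a paper band and a white screw lid, closed, standing: 46 mm diameter, 56 mm high, about 0.11 kg; the point is its centre, 28 mm above its underside, z up
- flat_block_c (a point): Flat bench block, stays where it is: smooth steel plate 60 x 60 x 18 mm on a black rubber foot of 62 mm, 25 mm high in all, no hollows; the point is its centre, 12.5 mm above the bench, z up
- small_punch_c (a point): Small doming punch, lying, stays where it is: ball of 13 mm on an octagonal shank 9 mm across its flats, 85 mm over all; the point lies on the shank's axis, 28 mm from the ball's centre and 50 mm from the shank's end, about 6 mm above the bench; x points towards the ball, z up
- small_spool_c (a point): Small spool of copper wire, stays where it is: 34 mm diameter, 26 mm high, standing; the point is its centre, 13 mm above the bench, z up
Not all that is in view belongs to the job. Leave any yellow look-alike of the ring_tray alone.

How it is judged:
At the end, for the whole second after the job is handed in: Each of the five kit things lies flat (0.1 rad) on the floor (4 mm) of its compartment, inside its walls (block and jar 17.5, spool 14.5, clamp 13.5 x 27, punch 24 x 32 mm from the middle), released and at rest; flat block, small punch and small spool within 12 mm of their start (x of doming_block_c in the frame of doming_tray between -0.0175 and 0.0175 m and y of doming_block_c in the frame of doming_tray between -0.086 and -0.051 m and z of doming_block_c in the frame of doming_tray between 0.0245 and 0.0325 m and angle between each of doming_block_c, ring_clamp_c, large_spool_c, flux_jar_c's own z axis and vertical below 0.1 rad and x of large_punch_c in the frame of doming_tray between -0.032 and 0.032 m and y of large_punch_c in the frame of doming_tray between 0.0175 and 0.0655 m and z of large_punch_c in the frame of doming_tray between 0.0132 and 0.0212 m and angle between large_punch_c's own x axis and vertical between 1.451 and 1.691 rad and x of ring_clamp_c in the frame of ring_tray between -0.0685 and -0.0145 m and y of ring_clamp_c in the frame of ring_tray between -0.0135 and 0.0135 m and z of ring_clamp_c in the frame of ring_tray between 0.013 and 0.021 m and ((x of large_spool_c in the frame of ring_tray between 0.027 and 0.056 m and y of large_spool_c in the frame of ring_tray between 0.027 and 0.056 m and z of large_spool_c in the frame of ring_tray between 0.024 and 0.032 m and x of flux_jar_c in the frame of ring_tray between 0.024 and 0.059 m and y of flux_jar_c in the frame of ring_tray between -0.059 and -0.024 m and z of flux_jar_c in the frame of ring_tray between 0.03 and 0.038 m) or (x of large_spool_c in the frame of ring_tray between 0.027 and 0.056 m and y of large_spool_c in the frame of ring_tray between -0.056 and -0.027 m and z of large_spool_c in the frame of ring_tray between 0.024 and 0.032 m and x of flux_jar_c in the frame of ring_tray between 0.024 and 0.059 m and y of flux_jar_c in the frame of ring_tray between 0.024 and 0.059 m and z of flux_jar_c in the frame of ring_tray between 0.03 and 0.038 m)) and linear speed of each of doming_block, large_punch, ring_clamp, large_spool, flux_jar below 0.02 m/s and angular speed of each of doming_block, large_punch, ring_clamp, large_spool, flux_jar below 0.2 rad/s and contact force between each of doming_block, large_punch, ring_clamp, large_spool, flux_jar and the fingers below 0.1 N and distance of each of flat_block_c, small_punch_c, small_spool_c from where it was at the start of the episode below 0.012 m); the robot touches nothing.
It fails at once if the flat block, small punch or small spool is disturbed (moved more than 20 mm) (distance of any of flat_block_c, small_punch_c, small_spool_c from where it was at the start of the episode above 0.02 m).
It fails at once if a kit thing is dropped: it falls free of the gripper faster than 0.9 m/s (a fall of more than 40 mm) ((linear speed of doming_block above 0.9 m/s and contact force between doming_block and the fingers below 0.05 N) or (linear speed of large_punch above 0.9 m/s and contact force between large_punch and the fingers below 0.05 N) or (linear speed of ring_clamp above 0.9 m/s and contact force between ring_clamp and the fingers below 0.05 N) or (linear speed of large_spool above 0.9 m/s and contact force between large_spool and the fingers below 0.05 N) or (linear speed of flux_jar above 0.9 m/s and contact force between flux_jar and the fingers below 0.05 N)).
It also fails if it takes over 118 s, if anything falls off the work surface, if the arm or the gripper's body presses on something with over 40 N, if the wrist force passes 120 N, or if a joint passes its speed limit or range.

## Working session

There is one attempt and no reset: what is moved stays moved. The work goes in short steps, Python scripts to look and compute and a tool call to move; the robot and the scene stay as the last step left them, time stands still between calls to the robot, and variables do not carry over. Pictures are saved under pics/ and viewed, and the job is handed in when it is done.

Besides the shell and the picture viewer there is one more tool, called after "Request:" by a JSON object that holds its "method" and its "body". apply_moves: Moves the arm, as the interface text tells. Its arguments: {"type":"object","properties":{"increments":{"type":"array","items":{"type":"array","items":{"type":"number"}}},"grip_force":{"type":"number"}},"required":["increments"]}

```bash
mkdir -p pics; cat > h.py <<'E'
from station import bot, imaging
import numpy as np, cv2
E
python3 - <<'E'
from h import *
o=bot.get_obs(); print({k:np.round(v,3) for k,v in o.items()})
for n in ("scene","top","wrist"):
    c=imaging.get_calibration(n); print(n,np.round(c["K"],1).tolist(),np.round(c["extrinsics"],4).tolist(), [k for k in c])
    im=imaging.read_camera(n); np.save(n+"0.npy",im); cv2.imwrite(f"pics/{n}0.png",im[...,::-1])
E
```

```text
{'t': np.float64(0.0), 'q': array([-1.28 ,  0.478,  0.022,  1.556, -0.012,  1.109, -0.083]), 'joint_vel': array([ 0.001, -0.001, -0.002,  0.001, -0.   , -0.001, -0.001]), 'joint_torque': array([ 0.0000e+00, -5.9645e+01,  1.6080e+00, -2.8120e+01,  1.2000e-02,
        9.0000e-03, -0.0000e+00]), 'eef_pos': array([0.262, 0.621, 0.23 ]), 'tool_rot': array([ 0.001,  0.833,  0.553, -0.001]), 'contact_force': array([ 0.602, -0.697,  0.629]), 'torque': array([ 0.026, -0.022,  0.036]), 'gripper_width': np.float64(1.002)}
scene [[506.0, 0.0, 317.9], [0.0, 506.0, 234.1], [0.0, 0.0, 1.0]] [[0.1879, 0.6453, -0.7404, 1.1689], [0.9821, -0.1302, 0.1358, -0.1411], [-0.0088, -0.7527, -0.6583, 0.7068], [0.0, 0.0, 0.0, 1.0]] ['K', 'extrinsics']
top [[522.6, 0.0, 318.3], [0.0, 522.6, 233.8], [0.0, 0.0, 1.0]] [[0.0239, -0.9859, 0.1656, 0.2431], [-0.9993, -0.0283, -0.0242, 0.0174], [0.0286, -0.1649, -0.9859, 1.1033], [0.0, 0.0, 0.0, 1.0]] ['K', 'extrinsics']
wrist [[371.6, 0.0, 316.5], [0.0, 371.6, 242.5], [0.0, 0.0, 1.0]] [[0.3887, 0.8752, 0.2882, 0.188], [0.9214, -0.3689, -0.1224, 0.6528], [-0.0008, 0.3131, -0.9497, 0.3729], [0.0, 0.0, 0.0, 1.0]] ['K', 'extrinsics']
```

View pics/top0.png

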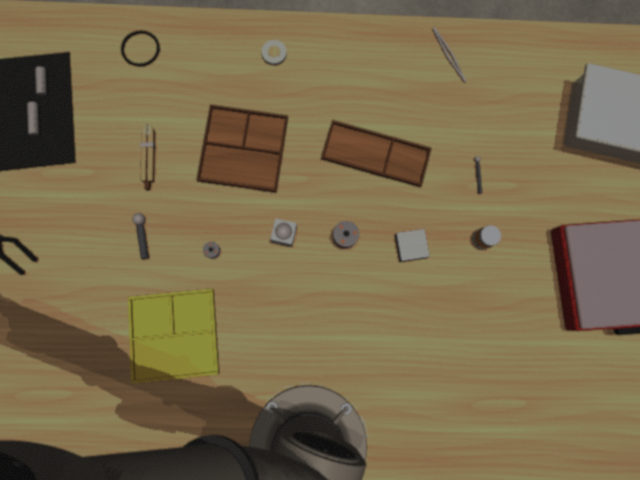

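View pics/scene0.png

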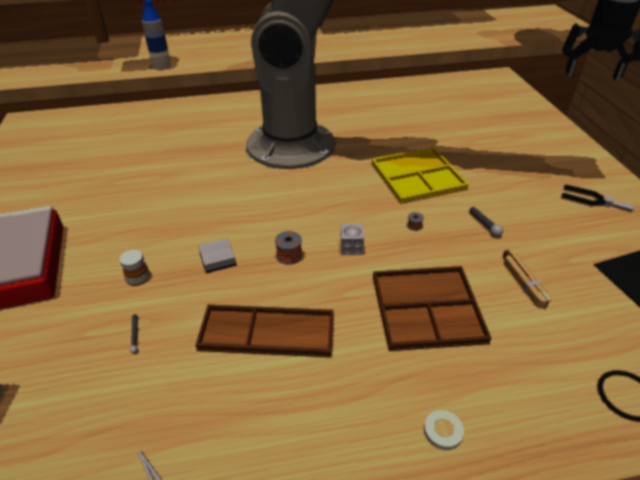

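View pics/wrist0.png

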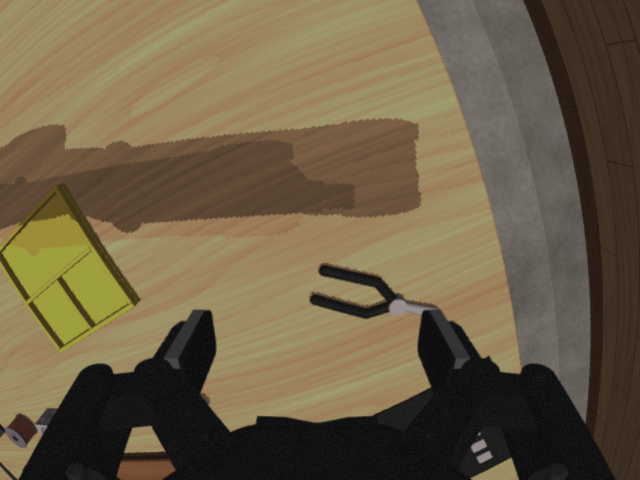

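```bash
python3 - <<'E'
import numpy as np, cv2
im=np.load("top0.npy")[...,::-1]
def crop(x0,y0,x1,y1,s,n):
    c=cv2.resize(im[y0:y1,x0:x1],None,fx=s,fy=s,interpolation=cv2.INTER_CUBIC)
    c=np.clip(c.astype(float)*1.5,0,255).astype(np.uint8)
    for x in range((x0+9)//10*10,x1,10):
        cv2.line(c,((x-x0)*s,0),((x-x0)*s,6 if x%50 else 14),(255,0,0),1)
        if x%20==0: cv2.putText(c,str(x),((x-x0)*s+1,22),0,.35,(255,0,0),1)
    for y in range((y0+9)//10*10,y1,10):
        cv2.line(c,(0,(y-y0)*s),(8,(y-y0)*s),(255,0,0),1); cv2.putText(c,str(y),(10,(y-y0)*s+4),0,.35,(255,0,0),1)
    cv2.imwrite("pics/"+n,c)
crop(110,95,305,200,4,"c1.png"); crop(300,110,500,265,4,"c2.png"); crop(120,200,310,270,4,"c3.png")
E
```

```text
(no output)
```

View pics/c1.png

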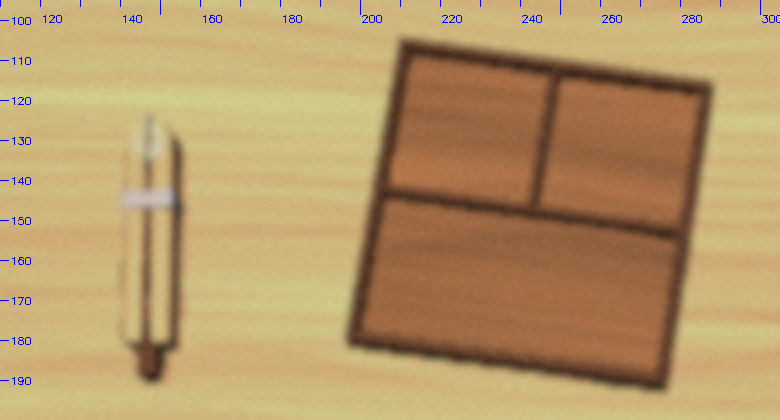

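View pics/c2.png

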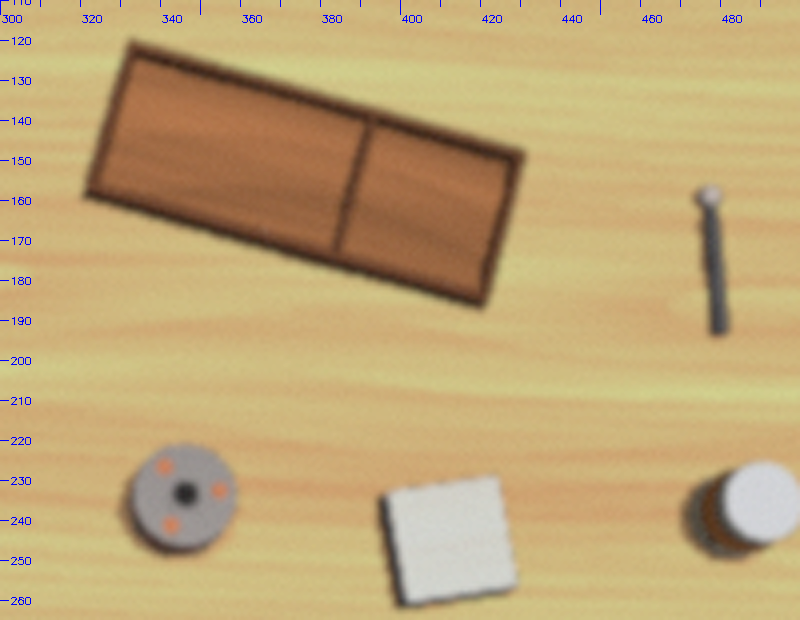

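View pics/c3.png

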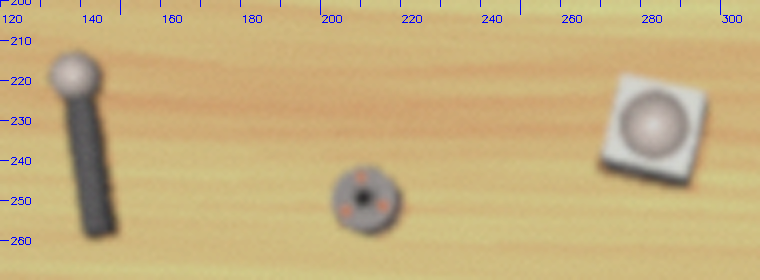

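```bash
cat >> h.py <<'E'
def ray(n,u,v,c=None):
    c=c or imaging.get_calibration(n); K=c["K"];E=c["extrinsics"]
    if n=="wrist":
        d=np.array([(u-K[0,2])/K[0,0],(v-K[1,2])/K[1,1]]);r=np.hypot(*d)
        p=np.array([*(d/max(r,1e-9)*np.sin(r)),np.cos(r)])
    else: p=np.linalg.solve(K,[u,v,1])
    return E[:3,3],E[:3,:3]@p
def at(n,u,v,z,c=None):
    o,d=ray(n,u,v,c); return (o+d*(z-o[2])/d[2])[:2]
def proj(n,P,c=None):
    c=c or imaging.get_calibration(n); K=c["K"];E=c["extrinsics"]
    p=E[:3,:3].T@(np.asarray(P)-E[:3,3])
    if n=="wrist":
        th=np.arctan2(np.hypot(p[0],p[1]),p[2]); q=p[:2]/np.hypot(p[0],p[1])*th
    else: q=p[:2]/p[2]
    return q*[K[0,0],K[1,1]]+K[:2,2]
E
python3 - <<'E'
from h import *
def A(u,v,z): return at("top",u-.4,v-.4,z)
rt=np.array([A(*p,.018) for p in [(210.5,104.5),(288,116),(276.2,192.8),(196.7,181.5)]])
dt=np.array([A(*p,.018) for p in [(332.5,120),(431.2,148),(421.2,187.2),(321,159.5)]])
for n,r in(("ring",rt),("dom",dt)):
    print(n,r.round(4).tolist(),r.mean(0).round(4),[round(float(np.linalg.norm(r[i]-r[(i+1)%4])),4) for i in range(4)])
    e=(r[0]-r[1])+(r[3]-r[2]); print("y dir deg",np.degrees(np.arctan2(e[1],e[0])), "x dir", np.degrees(np.arctan2(*((r[0]-r[3])+(r[1]-r[2]))[::-1])))
db=np.array([A(*p,.045) for p in [(275.5,218.2),(297,223.2),(292.7,244.5),(270.5,240)]])
print("cube",db.mean(0),[np.linalg.norm(db[i]-db[(i+1)%4]).round(4) for i in range(4)]); e=db[0]-db[1]+db[3]-db[2];print(np.degrees(np.arctan2(e[1],e[0])))
print("spool",A(346.2,234.5,.044)); print("jar",A(490.7,235.5,.056))
b=A(138.7,219.2,.013);s=A(145,258.7,.008);print("punch",b,s,np.linalg.norm(b-s),np.degrees(np.arctan2(*(b-s)[::-1])))
h=A(147.2,123.7,.022);t=A(147.5,190,.015);bd=A(147,144.7,.022);print("clamp",h,t,np.linalg.norm(h-t),(h+t)/2,bd,np.degrees(np.arctan2(*(h-t)[::-1])))
print("small sp",A(211,249.5,.026),"small punch",A(477,159,.006),A(479,193,.006))
print("flat",A(412,245,.025))
E
```

```text
ring [[0.7057, 0.2339], [0.6853, 0.0641], [0.5122, 0.0834], [0.5316, 0.2531]] [0.6087 0.1586] [0.171, 0.1742, 0.1708, 0.1752]
y dir deg 83.30284738269357 x dir -6.314732228640589
dom [[0.6796, -0.0334], [0.6229, -0.25], [0.5342, -0.2273], [0.589, -0.0103]] [ 0.6064 -0.1302] [0.2239, 0.0916, 0.2238, 0.0935]
y dir deg 75.59520088152894 x dir -14.31611186439043
cube [0.42457159 0.06287976] [np.float64(0.0455), np.float64(0.0452), np.float64(0.0463), np.float64(0.0465)]
79.20711551018636
spool [ 0.42204376 -0.06525757]
jar [ 0.42646623 -0.36123062]
punch [0.44736433 0.37032133] [0.364773  0.3521638] 0.08456372457525263 12.399106220671086
clamp [0.65541041 0.36609176] [0.510543   0.35624913] 0.14520138702218505 [0.5829767  0.36117045] [0.60827293 0.36285262] 3.886834192307464
small sp [0.38558518 0.21293391] small punch [ 0.60529212 -0.35411541] [ 0.52840667 -0.35647472]
flat [ 0.40690764 -0.20523642]
```

```bash
cat >> h.py <<'E'
from scipy.spatial.transform import Rotation as R
def plan(x,y,z,yaw,n,ease=False):
    """n rows from the present pose to TCP xyz with tool straight down and jaw axis at yaw deg; prints rows"""
    o=bot.get_obs(); q=o["tool_rot"]; r0=R.from_quat([q[1],q[2],q[3],q[0]])
    a=np.radians(yaw); c,s=np.cos(a),np.sin(a)
    r1=R.from_matrix(np.array([[c,s,0],[s,-c,0],[0,0,-1]]))
    dv=(r0.inv()*r1).as_rotvec(); d=(np.array([x,y,z])-o["eef_pos"])*1000
    print("t %.2f pos"%o["t"],o["eef_pos"].round(4),"F",o["contact_force"].round(1),"w %.3f"%o["gripper_width"],"jaw",np.degrees(np.arctan2(*r0.as_matrix()[1::-1,0])).round(1),"dist %.0f ang %.1f"%(np.linalg.norm(d),np.degrees(np.linalg.norm(dv))))
    for i in range(n):
        r=r0*R.from_rotvec(dv*i/n)
        print(np.r_[r.inv().apply(d/n),np.degrees(dv/n)].round(1).tolist())
E
python3 -c "
from h import *
plan(.418,.364,.12,102.4,7)"
```

```text
t 0.15 pos [0.2619 0.6216 0.2305] F [ 0.3 -0.2 -1. ] w 1.000 jaw 67.2 dist 321 ang 35.2
[-25.2, 34.8, 15.8, -0.0, 0.0, -5.0]
[-28.2, 32.5, 15.8, -0.0, 0.0, -5.0]
[-30.9, 29.9, 15.8, -0.0, 0.0, -5.0]
[-33.5, 27.0, 15.8, -0.0, 0.0, -5.0]
[-35.7, 24.0, 15.8, -0.0, 0.0, -5.0]
[-37.7, 20.8, 15.8, -0.0, 0.0, -5.0]
[-39.4, 17.4, 15.8, -0.0, 0.0, -5.0]
```

Look-alikes, with pixels in the top picture:
- **Large punch:** (140,235). The small punch is at (478,175).
- **Doming block:** (284,232), with the hollow visible. The flat block is at (412,245).
- **Large spool:** (345,235). The small spool is at (211,250).
- **Ring tray:** brown, at (243,148). The yellow look-alike is at (174,335).
- **Jar:** (488,236).
- **Clamp:** (147,157), not the tongs at (15,255).

The crops above confirm these choices. I'm starting with the large punch.

Request:
{"method": "apply_moves", "body": {"increments": [[-25, 35, 16, 0, 0, -5, -1], [-28, 33, 16, 0, 0, -5, -1], [-31, 30, 16, 0, 0, -5, -1], [-33, 27, 16, 0, 0, -5, -1], [-36, 24, 16, 0, 0, -5, -1], [-38, 21, 16, 0, 0, -5, -1], [-39, 17, 16, 0, 0, -5, -1], [0, 0, 0, 0, 0, 0, 0]], "grip_force": 40}}

```text
t: 1.15
eef_pos: [0.4234, 0.3569, 0.1129]
tool_rot: [-0.0, 0.62, 0.785, -0.002]
contact_force: [1.1, 0.3, -0.3]
gripper_width: 0.817
```

```bash
python3 - <<'E'
from h import *
plan(.418,.364,.12,102.4,2)
c=imaging.get_calibration("wrist")
im=imaging.read_camera("wrist"); cv2.imwrite("pics/w1.png",im[...,::-1])
for P in [(.4474,.3703,.013),(.3648,.3522,.008),(.418,.364,.02)]: print(proj("wrist",P,c).round(0))
E
```

```text
t 1.15 pos [0.4234 0.3569 0.1129] F [ 1.1  0.3 -0.3] w 0.817 jaw 103.4 dist 11 ang 1.0
[4.1, -1.8, -3.6, -0.1, 0.1, 0.5]
[4.0, -1.9, -3.6, -0.1, 0.1, 0.5]
[327. 279.]
[330. 158.]
[329. 241.]
```

View pics/w1.png

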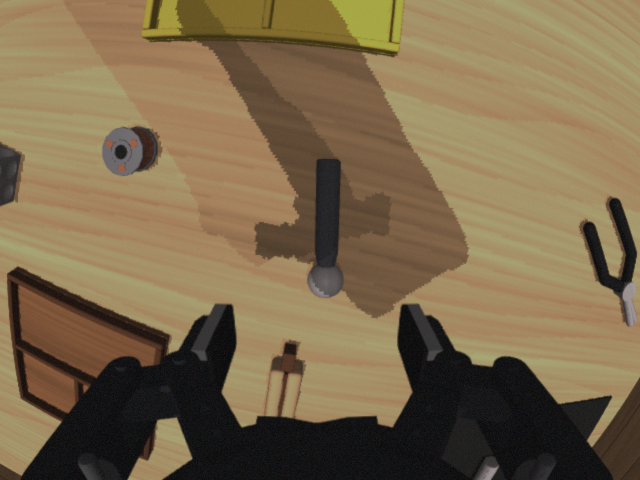

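The wrist view puts the punch's ball at (325,279) and shank end at (328,160). The prediction was (327,279) and (330,158), so they agree. Descending.

Request:
{"method": "apply_moves", "body": {"increments": [[4, -2, 15, 0, 0, 0.5, -0.2], [4, -2, 30, 0, 0, 0.5, -0.2], [0, 0, 30, 0, 0, 0, -0.2], [0, 0, 20, 0, 0, 0, -0.2], [0, 0, 9, 0, 0, 0, -0.2], [0, 0, 0, 0, 0, 0, -0.2], [0, 0, 0, 0, 0, 0, -0.2], [0, 0, 0, 0, 0, 0, -0.2]]}}

```text
t: 2.2
eef_pos: [0.4107, 0.378, 0.0062]
tool_rot: [-0.003, 0.622, 0.783, 0.002]
contact_force: [0.6, 0.7, -0.3]
gripper_width: 0.604
```

```bash
python3 - <<'E'
from h import *
plan(.418,.364,.004,102.4,1)
E
```

```text
t 2.20 pos [0.4107 0.378  0.0062] F [ 0.6  0.7 -0.3] w 0.604 jaw 103.0 dist 16 ang 0.8
[-15.3, 4.0, 2.1, -0.0, -0.4, 0.6]
```

Request:
{"method": "apply_moves", "body": {"increments": [[-10, 3, 0, 0, 0, 0.5, -0.2], [0, 0, 0, 0, 0, 0, -0.2], [0, 0, 0, 0, 0, 0, -0.2], [0, 0, 0, 0, 0, 0, -0.2], [0, 0, 0, 0, 0, 0, -0.2], [0, 0, 0, 0, 0, 0, -0.2], [0, 0, 0, 0, 0, 0, -0.2], [0, 0, 0, 0, 0, 0, -0.2]]}}

```text
t: 3.2
eef_pos: [0.4172, 0.3685, 0.0074]
tool_rot: [-0.003, 0.626, 0.78, 0.003]
contact_force: [-0.3, -0.0, 0.3]
gripper_width: 0.601
```

```bash
python3 - <<'E'
from h import *
plan(.418,.364,.004,102.4,1)
E
```

```text
t 3.20 pos [0.4172 0.3685 0.0074] F [-0.3 -0.   0.3] w 0.601 jaw 102.5 dist 6 ang 0.5
[-4.6, -0.2, 3.3, 0.1, -0.5, 0.1]
```

Request:
{"method": "apply_moves", "body": {"increments": [[-4, 0, 3, 0, 0, 0, -0.2], [0, 0, 0, 0, 0, 0, -0.2], [0, 0, 0, 0, 0, 0, 1], [0, 0, 0, 0, 0, 0, 1], [0, 0, 0, 0, 0, 0, 1], [0, 0, 0, 0, 0, 0, 1], [0, 0, 0, 0, 0, 0, 1], [0, 0, 0, 0, 0, 0, 1]], "grip_force": 50}}

```text
t: 4.2
eef_pos: [0.4181, 0.3639, 0.0041]
tool_rot: [-0.002, 0.626, 0.78, 0.003]
contact_force: [-0.7, -0.0, 1.2]
gripper_width: 0.179
```

```bash
python3 - <<'E'
from h import *
plan(.418,.364,.004,102.4,1)
E
```

```text
t 4.20 pos [0.4181 0.3639 0.0041] F [-0.7 -0.   1.2] w 0.179 jaw 102.4 dist 0 ang 0.4
[0.1, -0.1, 0.1, 0.1, -0.4, 0.0]
```

Request:
{"method": "apply_moves", "body": {"increments": [[0, 0, -20, 0, 0, 0, 1], [0, 0, -35, 0, 0, 0, 1], [0, 0, -35, 0, 0, 5, 1], [0, 0, -20, 0, 0, 9, 1], [0, 0, 0, 0, 0, 9, 1], [0, 0, 0, 0, 0, 9, 1], [0, 0, 0, 0, 0, 5, 1], [0, 0, 0, 0, 0, 0, 1]]}}

```text
t: 5.2
eef_pos: [0.4158, 0.3624, 0.1153]
tool_rot: [-0.003, 0.846, 0.533, -0.0]
contact_force: [-0.2, -0.0, -1.5]
gripper_width: 0.18
```

```bash
python3 - <<'E'
from h import *
plan(.615,-.096,.115,-14.4,11)
E
```

```text
t 5.20 pos [0.4158 0.3624 0.1153] F [-0.2 -0.  -1.5] w 0.180 jaw 64.4 dist 500 ang 78.8
[-29.7, 34.3, -0.3, -0.0, 0.0, 7.2]
[-25.2, 37.8, -0.3, -0.0, 0.0, 7.2]
[-20.3, 40.6, -0.2, -0.0, 0.0, 7.2]
[-15.1, 42.9, -0.2, -0.0, 0.0, 7.2]
[-9.6, 44.4, -0.2, -0.0, 0.0, 7.2]
[-4.0, 45.3, -0.2, -0.0, 0.0, 7.2]
[1.7, 45.4, -0.1, -0.0, 0.0, 7.2]
[7.3, 44.8, -0.1, -0.0, 0.0, 7.2]
[12.8, 43.6, -0.1, -0.0, 0.0, 7.2]
[18.2, 41.6, -0.0, -0.0, 0.0, 7.2]
[23.2, 39.1, 0.0, -0.0, 0.0, 7.2]
```

Request:
{"method": "apply_moves", "body": {"increments": [[-20, 24, 0, 0, 0, 5, 1], [-25, 36, 0, 0, 0, 7, 1], [-20, 40, 0, 0, 0, 7, 1], [-15, 43, 0, 0, 0, 7, 1], [-10, 44, 0, 0, 0, 7, 1], [-4, 45, 0, 0, 0, 7, 1], [0, 30, 0, 0, 0, 7, 1], [0, 10, 0, 0, 0, 3, 1]]}}

```text
t: 6.2
eef_pos: [0.5424, 0.079, 0.1122]
tool_rot: [-0.002, 0.994, 0.112, -0.002]
contact_force: [-0.2, 1.1, -1.9]
gripper_width: 0.181
```

```bash
python3 - <<'E'
from h import *
plan(.615,-.096,.10,-14.4,5)
E
```

```text
t 6.20 pos [0.5424 0.079  0.1122] F [-0.2  1.1 -1.9] w 0.181 jaw 12.8 dist 190 ang 27.2
[6.4, 37.4, 2.2, -0.0, 0.1, 5.4]
[9.9, 36.6, 2.3, -0.0, 0.1, 5.4]
[13.3, 35.5, 2.3, -0.0, 0.1, 5.4]
[16.6, 34.1, 2.3, -0.0, 0.1, 5.4]
[19.8, 32.3, 2.4, -0.0, 0.1, 5.4]
```

Request:
{"method": "apply_moves", "body": {"increments": [[6, 33, 2, 0, 0, 5, 1], [10, 36, 2, 0, 0, 5, 1], [13, 35, 2, 0, 0, 5, 1], [16, 34, 2, 0, 0, 5, 1], [18, 25, 2, 0, 0, 5, 1], [4, 8, 0, 0, 0, 1, 1], [0, 0, 0, 0, 0, 0, 1], [0, 0, 0, 0, 0, 0, 1]]}}

```text
t: 7.2
eef_pos: [0.6144, -0.0882, 0.0981]
tool_rot: [-0.004, 0.994, -0.114, -0.006]
contact_force: [0.1, 0.3, -1.2]
gripper_width: 0.178
```

```bash
python3 - <<'E'
from h import *
plan(.615,-.096,.05,-14.4,1)
im=imaging.read_camera("wrist"); cv2.imwrite("pics/w2.png",im[...,::-1])
E
```

```text
t 7.20 pos [ 0.6144 -0.0882  0.0981] F [ 0.1  0.3 -1.2] w 0.178 jaw -13.0 dist 49 ang 1.6
[3.0, 7.9, 48.1, -0.4, 0.8, 1.4]
```

View pics/w2.png

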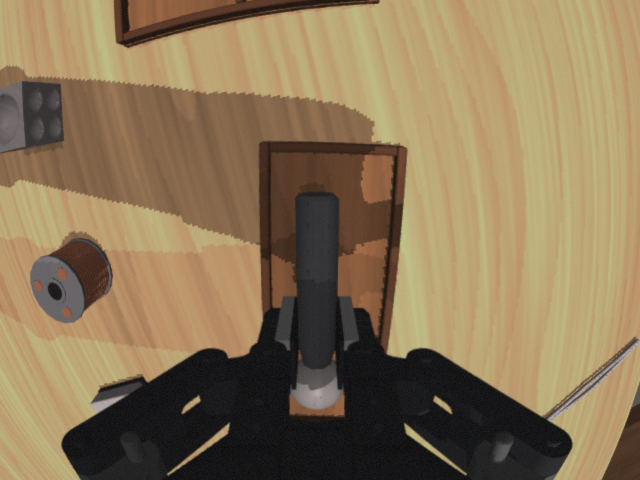

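The punch is held square over the long compartment: shank end at (317,197), ball at (318,385). Lowering.

Request:
{"method": "apply_moves", "body": {"increments": [[3, 8, 15, -0.4, 0.8, 1.4, 1], [0, 0, 25, 0, 0, 0, 1], [0, 0, 25, 0, 0, 0, 1], [0, 0, 12, 0, 0, 0, 1], [0, 0, 4, 0, 0, 0, 1], [0, 0, 0, 0, 0, 0, 1], [0, 0, 0, 0, 0, 0, 1], [0, 0, 0, 0, 0, 0, 1]]}}

```text
t: 8.25
eef_pos: [0.6174, -0.0892, 0.0182]
tool_rot: [-0.002, 0.993, -0.12, 0.003]
contact_force: [0.2, 0.3, -1.7]
gripper_width: 0.181
```

```bash
python3 - <<'E'
from h import *
plan(.615,-.096,.010,-14.4,1)
E
```

```text
t 8.25 pos [ 0.6174 -0.0892  0.0182] F [ 0.2  0.3 -1.7] w 0.181 jaw -13.8 dist 11 ang 0.7
[-0.8, 7.2, 8.2, -0.3, -0.3, 0.6]
```

Request:
{"method": "apply_moves", "body": {"increments": [[0, 4, 4, 0, 0, 0, 1], [0, 0, 0, 0, 0, 0, 1], [0, 0, 3, 0, 0, 0, 1], [0, 0, 0, 0, 0, 0, 1], [0, 0, 0, 0, 0, 0, 1], [0, 0, 0, 0, 0, 0, 1], [0, 0, 0, 0, 0, 0, 1], [0, 0, 0, 0, 0, 0, 1]]}}

```text
t: 9.25
eef_pos: [0.6168, -0.0936, 0.0113]
tool_rot: [-0.002, 0.993, -0.121, 0.003]
contact_force: [0.5, 0.6, -2.2]
gripper_width: 0.176
```

```bash
python3 - <<'E'
from h import *
plan(.615,-.096,.010,-14.4,1)
E
```

```text
t 9.25 pos [ 0.6168 -0.0936  0.0113] F [ 0.5  0.6 -2.2] w 0.176 jaw -13.8 dist 3 ang 0.7
[-1.2, 2.8, 1.3, -0.3, -0.3, 0.6]
```

Request:
{"method": "apply_moves", "body": {"increments": [[0, 0, 1.2, 0, 0, 0, 1], [0, 0, 0, 0, 0, 0, 1], [0, 0, 0, 0, 0, 0, 0.2], [0, 0, 0, 0, 0, 0, 0.2], [0, 0, 0, 0, 0, 0, 0.2], [0, 0, -20, 0, 0, 0, 0.2], [0, 0, -35, 0, 0, 0, 0.2], [0, 0, -35, 0, 0, 0, -0.5]]}}

```text
t: 10.25
eef_pos: [0.6153, -0.0941, 0.1032]
tool_rot: [-0.002, 0.993, -0.121, 0.002]
contact_force: [0.8, -0.1, -0.5]
gripper_width: 0.599
```

```bash
python3 - <<'E'
from h import *
plan(.4246,.0629,.12,-10.8,6)
im=imaging.read_camera("wrist"); cv2.imwrite("pics/w3.png",im[...,::-1])
E
```

```text
t 10.25 pos [ 0.6153 -0.0941  0.1032] F [ 0.8 -0.1 -0.5] w 0.599 jaw -13.9 dist 248 ang 3.1
[-37.1, -17.8, -2.8, -0.0, -0.0, -0.5]
[-37.0, -18.1, -2.8, -0.0, -0.0, -0.5]
[-36.8, -18.5, -2.8, -0.0, -0.0, -0.5]
[-36.6, -18.8, -2.8, -0.0, -0.0, -0.5]
[-36.5, -19.1, -2.8, -0.0, -0.0, -0.5]
[-36.3, -19.4, -2.8, -0.0, -0.0, -0.5]
```

View pics/w3.png

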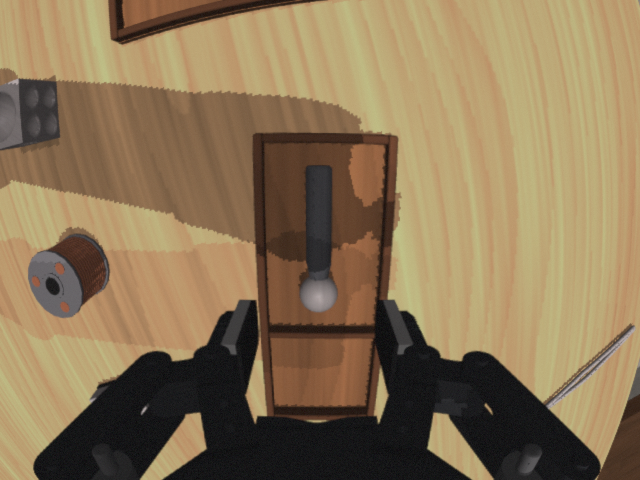

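The punch lies centred in the long compartment, from (318,168) to the ball at (318,293). Next is the doming block.

Request:
{"method": "apply_moves", "body": {"increments": [[-25, -12, -8, 0, 0, 0, -1], [-37, -18, -5, 0, 0, -0.5, -1], [-37, -18, -3, 0, 0, -0.5, -1], [-37, -19, 0, 0, 0, -0.5, -1], [-37, -19, 0, 0, 0, -0.5, -1], [-30, -16, 0, 0, 0, -0.5, -1], [-8, -4, 0, 0, 0, 0, -1], [0, 0, 0, 0, 0, 0, -1]]}}

```text
t: 11.3
eef_pos: [0.4365, 0.0584, 0.1322]
tool_rot: [-0.006, 0.995, -0.1, 0.014]
contact_force: [0.4, 0.4, -0.9]
gripper_width: 0.997
```

```bash
python3 - <<'E'
from h import *
plan(.4246,.0629,.07,-10.8,1)
c=imaging.get_calibration("wrist")
im=imaging.read_camera("wrist"); cv2.imwrite("pics/w4.png",im[...,::-1])
print(proj("wrist",(.4246,.0629,.045),c))
E
```

```text
t 11.30 pos [0.4365 0.0584 0.1322] F [ 0.4  0.4 -0.9] w 0.997 jaw -11.5 dist 64 ang 1.8
[-14.1, -1.2, 61.9, -0.8, -1.5, -0.7]
[293.72349213 248.22513393]
```

View pics/w4.png

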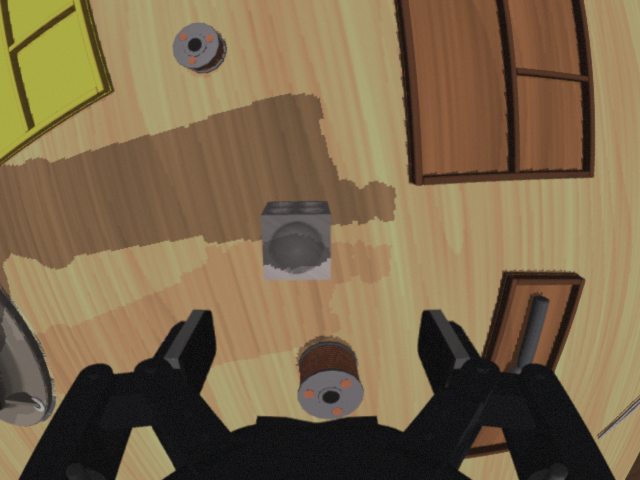

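Block top centre is at (297,246), about 3 px from the prediction of (294,248). Descending.

Request:
{"method": "apply_moves", "body": {"increments": [[-10, 0, 20, -0.8, -1.5, -0.7, -1], [0, 0, 20, 0, 0, 0, -1], [0, 0, 12, 0, 0, 0, -1], [0, 0, 0, 0, 0, 0, -1], [0, 0, 0, 0, 0, 0, -1], [0, 0, 0, 0, 0, 0, -1], [0, 0, 0, 0, 0, 0, -1], [0, 0, 0, 0, 0, 0, -1]]}}

```text
t: 12.35
eef_pos: [0.4346, 0.057, 0.0815]
tool_rot: [-0.0, 0.995, -0.098, 0.004]
contact_force: [-0.8, 0.3, -0.3]
gripper_width: 0.998
```

```bash
python3 - <<'E'
from h import *
plan(.4256,.0629,.012,-10.8,1)
E
```

```text
t 12.35 pos [0.4346 0.057  0.0815] F [-0.8  0.3 -0.3] w 0.998 jaw -11.3 dist 70 ang 0.7
[-10.5, -3.9, 69.4, -0.1, -0.4, -0.5]
```

Request:
{"method": "apply_moves", "body": {"increments": [[-9, -3, 0, 0, 0, -0.5, -1], [0, 0, 0, 0, 0, 0, -1], [0, 0, 15, 0, 0, 0, -1], [0, 0, 20, 0, 0, 0, -1], [0, 0, 12, 0, 0, 0, -1], [0, 0, 0, 0, 0, 0, -1], [0, 0, 0, 0, 0, 0, -1], [0, 0, 0, 0, 0, 0, -1]]}}

```text
t: 13.35
eef_pos: [0.426, 0.0623, 0.0315]
tool_rot: [-0.0, 0.996, -0.093, 0.004]
contact_force: [0.4, 0.1, 0.1]
gripper_width: 0.997
```

```bash
python3 - <<'E'
from h import *
plan(.4256,.0629,.012,-10.8,1); print(bot.get_obs()["q"].round(3))
E
```

```text
t 13.35 pos [0.426  0.0623 0.0315] F [0.4 0.1 0.1] w 0.997 jaw -10.7 dist 20 ang 0.5
[-0.7, -0.4, 19.5, -0.1, -0.4, 0.1]
[-0.621  0.443  0.396  2.298 -0.383  0.453 -0.1  ]
```

Lowering the last 19 mm and gripping.

Request:
{"method": "apply_moves", "body": {"increments": [[0, 0, 12, 0, 0, 0, -1], [0, 0, 6, 0, 0, 0, -1], [0, 0, 0, 0, 0, 0, -1], [0, 0, 0, 0, 0, 0, 1], [0, 0, 0, 0, 0, 0, 1], [0, 0, 0, 0, 0, 0, 1], [0, 0, 0, 0, 0, 0, 1], [0, 0, 0, 0, 0, 0, 1]], "grip_force": 80}}

```text
t: 14.35
eef_pos: [0.4267, 0.0627, 0.0131]
tool_rot: [-0.001, 0.996, -0.093, 0.005]
contact_force: [0.1, -0.1, -2.0]
gripper_width: 0.515
```

```bash
python3 - <<'E'
from h import *
plan(.4256,.0629,.012,-10.8,1)
E
```

```text
t 14.35 pos [0.4267 0.0627 0.0131] F [ 0.1 -0.1 -2. ] w 0.515 jaw -10.7 dist 2 ang 0.5
[-1.1, -0.0, 1.1, -0.2, -0.5, 0.1]
```

Request:
{"method": "apply_moves", "body": {"increments": [[0, 0, -15, 0, 0, 0, 1], [0, 0, -30, 0, 0, 0, 1], [0, 0, -30, 0, 0, 0, 1], [0, 0, -20, 0, 0, 0, 1], [0, 0, 0, 0, 0, 0, 1], [0, 0, 0, 0, 0, 0, 1], [0, 0, 0, 0, 0, 0, 1], [0, 0, 0, 0, 0, 0, 1]]}}

```text
t: 15.35
eef_pos: [0.4205, 0.0612, 0.1101]
tool_rot: [0.001, 0.996, -0.093, -0.0]
contact_force: [0.2, 0.6, -7.0]
gripper_width: 0.517
```

```bash
python3 - <<'E'
from h import *
plan(.5894,-.1966,.11,-14.4,7)
E
```

```text
t 15.35 pos [0.4205 0.0612 0.1101] F [ 0.2  0.6 -7. ] w 0.517 jaw -10.7 dist 308 ang 3.7
[30.6, 31.7, 0.1, 0.0, -0.0, 0.5]
[30.9, 31.4, 0.1, 0.0, -0.0, 0.5]
[31.1, 31.1, 0.0, 0.0, -0.0, 0.5]
[31.4, 30.8, 0.0, 0.0, -0.0, 0.5]
[31.7, 30.5, 0.0, 0.0, -0.0, 0.5]
[32.0, 30.3, 0.0, 0.0, -0.0, 0.5]
[32.3, 30.0, 0.0, 0.0, -0.0, 0.5]
```

Weight is 0.6 kg as expected, so the hold is good. Carrying it to the square compartment.

Request:
{"method": "apply_moves", "body": {"increments": [[18, 18, 0, 0, 0, 0.5, 1], [30, 31, 0, 0, 0, 0.5, 1], [38, 38, 0, 0, 0, 0.5, 1], [42, 41, 0, 0, 0, 0.5, 1], [42, 41, 0, 0, 0, 0.5, 1], [30, 28, 0, 0, 0, 0.5, 1], [10, 10, 0, 0, 0, 0, 1], [0, 0, 0, 0, 0, 0, 1]]}}

```text
t: 16.35
eef_pos: [0.5842, -0.1909, 0.1022]
tool_rot: [0.002, 0.993, -0.117, -0.006]
contact_force: [1.0, 0.5, -5.5]
gripper_width: 0.517
```

```bash
python3 - <<'E'
from h import *
plan(.5894,-.1966,.0195,-14.4,1)
im=imaging.read_camera("wrist"); cv2.imwrite("pics/w5.png",im[...,::-1])
E
```

```text
t 16.35 pos [ 0.5842 -0.1909  0.1022] F [ 1.   0.5 -5.5] w 0.517 jaw -13.5 dist 83 ang 1.2
[7.4, 3.9, 82.6, 0.3, 0.7, 0.9]
```

View pics/w5.png

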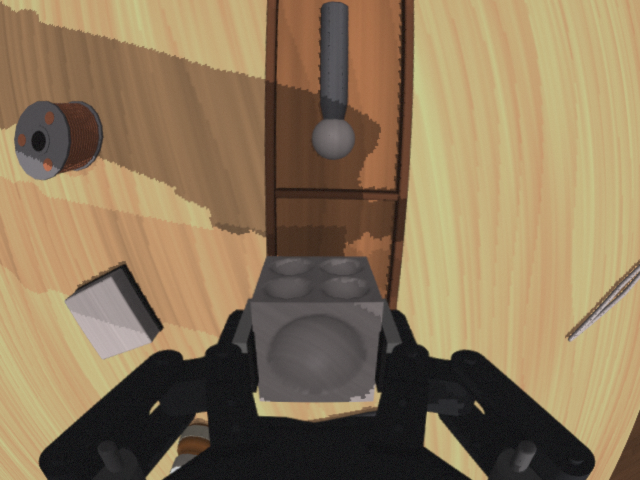

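Request:
{"method": "apply_moves", "body": {"increments": [[5, 3, 15, 0.3, 0.7, 0.9, 1], [0, 0, 25, 0, 0, 0, 1], [0, 0, 20, 0, 0, 0, 1], [0, 0, 8, 0, 0, 0, 1], [0, 0, 0, 0, 0, 0, 1], [0, 0, 0, 0, 0, 0, 1], [0, 0, 0, 0, 0, 0, 1], [0, 0, 0, 0, 0, 0, 1]]}}

```text
t: 17.4
eef_pos: [0.5875, -0.1881, 0.0306]
tool_rot: [-0.002, 0.992, -0.122, 0.0]
contact_force: [-0.1, 0.1, -6.7]
gripper_width: 0.519
```

```bash
python3 - <<'E'
from h import *
plan(.5894,-.1966,.0195,-14.4,1)
E
```

```text
t 17.40 pos [ 0.5875 -0.1881  0.0306] F [-0.1  0.1 -6.7] w 0.519 jaw -14.1 dist 14 ang 0.4
[3.9, 7.9, 11.1, -0.3, -0.0, 0.3]
```

Request:
{"method": "apply_moves", "body": {"increments": [[3, 7, 0, 0, 0, 0, 1], [0, 0, 0, 0, 0, 0, 1], [0, 0, 5, 0, 0, 0, 1], [0, 0, 3, 0, 0, 0, 1], [0, 0, 0, 0, 0, 0, 1], [0, 0, 0, 0, 0, 0, 1], [0, 0, 0, 0, 0, 0, 1], [0, 0, 0, 0, 0, 0, 1]]}}

```text
t: 18.4
eef_pos: [0.5891, -0.1963, 0.0224]
tool_rot: [-0.002, 0.992, -0.123, 0.001]
contact_force: [-0.6, -0.6, -6.8]
gripper_width: 0.513
```

```bash
python3 - <<'E'
from h import *
plan(.5894,-.1966,.0195,-14.4,1)
E
```

```text
t 18.40 pos [ 0.5891 -0.1963  0.0224] F [-0.6 -0.6 -6.8] w 0.513 jaw -14.1 dist 3 ang 0.4
[0.4, 0.3, 2.9, -0.3, -0.1, 0.3]
```

Request:
{"method": "apply_moves", "body": {"increments": [[0, 0, 2, 0, 0, 0, 1], [0, 0, 0, 0, 0, 0, 1], [0, 0, 0, 0, 0, 0, 1], [0, 0, 1, 0, 0, 0, 1], [0, 0, 0, 0, 0, 0, 1], [0, 0, 0, 0, 0, 0, 1], [0, 0, 0, 0, 0, 0, 1], [0, 0, 0, 0, 0, 0, 1]]}}

```text
t: 19.4
eef_pos: [0.5892, -0.1963, 0.0193]
tool_rot: [-0.002, 0.992, -0.122, 0.001]
contact_force: [0.5, -1.0, -5.8]
gripper_width: 0.515
```

```bash
python3 - <<'E'
from h import *
plan(.5894,-.1966,.0195,-14.4,1)
E
```

```text
t 19.40 pos [ 0.5892 -0.1963  0.0193] F [ 0.5 -1.  -5.8] w 0.515 jaw -14.1 dist 0 ang 0.4
[0.2, 0.3, -0.2, -0.3, -0.1, 0.3]
```

Request:
{"method": "apply_moves", "body": {"increments": [[0, 0, 1, 0, 0, 0, 1], [0, 0, 0, 0, 0, 0, 1], [0, 0, 0, 0, 0, 0, -0.4], [0, 0, 0, 0, 0, 0, -0.4], [0, 0, 0, 0, 0, 0, -0.4], [0, 0, -15, 0, 0, 0, -0.4], [0, 0, -30, 0, 0, 0, -0.4], [0, 0, -40, 0, 0, 0, -1]]}}

```text
t: 20.4
eef_pos: [0.5894, -0.1973, 0.1074]
tool_rot: [-0.002, 0.992, -0.123, 0.001]
contact_force: [1.0, 0.2, 0.3]
gripper_width: 0.895
```

```bash
python3 - <<'E'
from h import *
plan(.422,-.0653,.12,-14,5)
im=imaging.read_camera("wrist"); cv2.imwrite("pics/w6.png",im[...,::-1])
E
```

```text
t 20.40 pos [ 0.5894 -0.1973  0.1074] F [1.  0.2 0.3] w 0.895 jaw -14.1 dist 214 ang 0.3
[-38.9, -17.4, -2.5, -0.1, -0.0, -0.0]
[-38.9, -17.5, -2.5, -0.1, -0.0, -0.0]
[-38.9, -17.5, -2.5, -0.1, -0.0, -0.0]
[-38.9, -17.5, -2.5, -0.1, -0.0, -0.0]
[-38.9, -17.5, -2.5, -0.1, -0.0, -0.0]
```

View pics/w6.png

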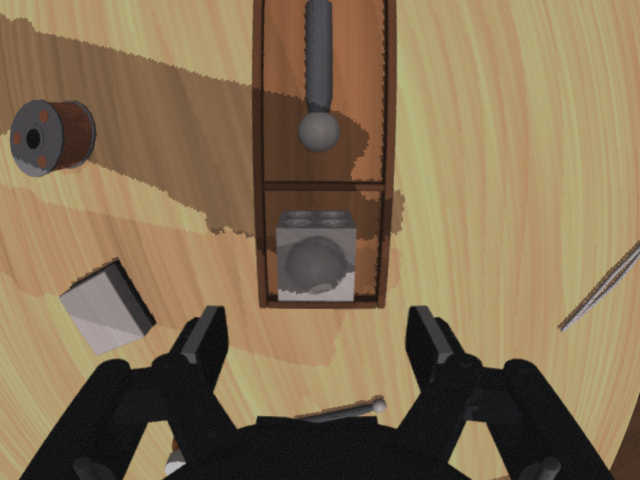

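The block stands in the square compartment with its top centre at (316,262). Next is the large spool.

Request:
{"method": "apply_moves", "body": {"increments": [[-25, -12, -5, 0, 0, 0, -1], [-39, -18, -5, 0, 0, 0, -1], [-42, -18, -2, 0, 0, 0, -1], [-40, -18, 0, 0, 0, 0, -1], [-28, -12, 0, 0, 0, 0, -1], [-10, -4, 0, 0, 0, 0, -1], [0, 0, 0, 0, 0, 0, -1], [0, 0, 0, 0, 0, 0, -1]]}}

```text
t: 21.45
eef_pos: [0.4358, -0.0739, 0.1311]
tool_rot: [-0.003, 0.992, -0.124, 0.014]
contact_force: [-0.2, 0.3, 0.2]
gripper_width: 1.0
```

```bash
python3 - <<'E'
from h import *
plan(.422,-.0653,.07,-14,1)
c=imaging.get_calibration("wrist")
im=imaging.read_camera("wrist"); cv2.imwrite("pics/w7.png",im[...,::-1])
print(proj("wrist",(.422,-.0653,.044),c))
E
```

```text
t 21.45 pos [ 0.4358 -0.0739  0.1311] F [-0.2  0.3  0.2] w 1.000 jaw -14.3 dist 63 ang 1.6
[-17.1, -4.4, 60.8, -0.5, -1.5, -0.3]
[288.90881703 243.55852496]
```

View pics/w7.png

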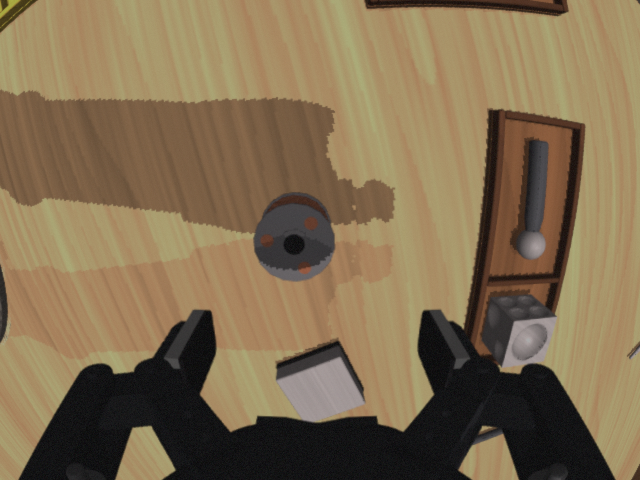

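Request:
{"method": "apply_moves", "body": {"increments": [[-14, -5, 0, -0.5, -1.5, 0, -1], [0, 0, 0, 0, 0, 0, -1], [0, 0, 20, 0, 0, 0, -1], [0, 0, 25, 0, 0, 0, -1], [0, 0, 20, 0, 0, 0, -1], [0, 0, 8, 0, 0, 0, -1], [0, 0, 0, 0, 0, 0, -1], [0, 0, 0, 0, 0, 0, -1]]}}

```text
t: 22.5
eef_pos: [0.426, -0.0665, 0.0566]
tool_rot: [0.001, 0.992, -0.125, 0.001]
contact_force: [-0.6, 0.5, -0.0]
gripper_width: 1.0
```

```bash
python3 - <<'E'
from h import *
plan(.4245,-.0653,.014,-14,1)
E
```

```text
t 22.50 pos [ 0.426  -0.0665  0.0566] F [-0.6  0.5 -0. ] w 1.000 jaw -14.4 dist 43 ang 0.4
[-1.8, -0.8, 42.6, 0.1, -0.1, -0.4]
```

Request:
{"method": "apply_moves", "body": {"increments": [[0, 0, 20, 0, 0, 0, -1], [0, 0, 16, 0, 0, 0, -1], [0, 0, 6, 0, 0, 0, -1], [0, 0, 0, 0, 0, 0, -1], [0, 0, 0, 0, 0, 0, 1], [0, 0, 0, 0, 0, 0, 1], [0, 0, 0, 0, 0, 0, 1], [0, 0, 0, 0, 0, 0, 1]], "grip_force": 60}}

```text
t: 23.5
eef_pos: [0.4293, -0.066, 0.0178]
tool_rot: [-0.001, 0.992, -0.125, 0.004]
contact_force: [0.6, 0.1, -2.8]
gripper_width: 0.616
```

```bash
python3 - <<'E'
from h import *
plan(.4245,-.0653,.014,-14,1)
E
```

```text
t 23.50 pos [ 0.4293 -0.066   0.0178] F [ 0.6  0.1 -2.8] w 0.616 jaw -14.3 dist 6 ang 0.6
[-4.8, 0.5, 3.8, -0.1, -0.5, -0.3]
```

Request:
{"method": "apply_moves", "body": {"increments": [[0, 0, -10, 0, 0, 0, 1], [0, 0, -25, 0, 0, 0, 1], [0, 0, -30, 0, 0, 0, 1], [0, 0, -25, 0, 0, 0, 1], [0, 0, 0, 0, 0, 0, 1], [0, 0, 0, 0, 0, 0, 1], [0, 0, 0, 0, 0, 0, 1], [0, 0, 0, 0, 0, 0, 1]]}}

```text
t: 24.5
eef_pos: [0.4261, -0.066, 0.1097]
tool_rot: [-0.0, 0.992, -0.125, 0.002]
contact_force: [0.4, -1.1, -2.6]
gripper_width: 0.611
```

```bash
python3 - <<'E'
from h import *
plan(.6546,.1951,.11,-6.5,8)
im=imaging.read_camera("wrist"); cv2.imwrite("pics/w8.png",im[...,::-1])
E
```

```text
t 24.50 pos [ 0.4261 -0.066   0.1097] F [ 0.4 -1.1 -2.6] w 0.611 jaw -14.4 dist 347 ang 7.9
[19.6, -38.7, 0.1, -0.0, -0.0, -1.0]
[20.2, -38.4, 0.1, -0.0, -0.0, -1.0]
[20.9, -38.0, 0.1, -0.0, -0.0, -1.0]
[21.5, -37.6, 0.0, -0.0, -0.0, -1.0]
[22.2, -37.3, 0.0, -0.0, -0.0, -1.0]
[22.8, -36.9, 0.0, -0.0, -0.0, -1.0]
[23.4, -36.5, 0.0, -0.0, -0.0, -1.0]
[24.1, -36.1, -0.0, -0.0, -0.0, -1.0]
```

View pics/w8.png

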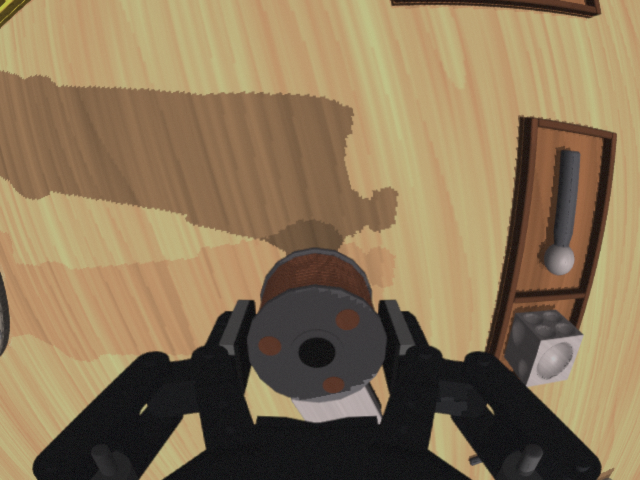

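The spool is held upright by its top flange, centred at (317,352). Carrying it to the left small compartment.

Request:
{"method": "apply_moves", "body": {"increments": [[12, -24, 0, 0, 0, -1, 1], [22, -40, 0, 0, 0, -1, 1], [26, -48, 0, 0, 0, -1, 1], [27, -48, 0, 0, 0, -1, 1], [28, -48, 0, 0, 0, -1, 1], [28, -45, 0, 0, 0, -1, 1], [18, -28, 0, 0, 0, -1, 1], [6, -8, 0, 0, 0, -0.5, 1]]}}

```text
t: 25.55
eef_pos: [0.6522, 0.2017, 0.1046]
tool_rot: [-0.001, 0.998, -0.055, -0.0]
contact_force: [-0.7, 0.0, -3.1]
gripper_width: 0.611
```

```bash
python3 - <<'E'
from h import *
plan(.6546,.1951,.11,-6.5,1)
E
```

```text
t 25.55 pos [0.6522 0.2017 0.1046] F [-0.7  0.  -3.1] w 0.611 jaw -6.3 dist 9 ang 0.2
[3.1, 6.3, -5.4, -0.1, 0.1, 0.2]
```

Request:
{"method": "apply_moves", "body": {"increments": [[0, 0, 0, 0, 0, 0, 1], [0, 0, 0, 0, 0, 0, 1], [3, 6, 15, 0, 0, 0, 1], [0, 0, 20, 0, 0, 0, 1], [0, 0, 10, 0, 0, 0, 1], [0, 0, 0, 0, 0, 0, 1], [0, 0, 0, 0, 0, 0, 1], [0, 0, 0, 0, 0, 0, 1]]}}

```text
t: 26.55
eef_pos: [0.6516, 0.1905, 0.0547]
tool_rot: [0.001, 0.998, -0.058, -0.003]
contact_force: [0.0, 0.4, -3.9]
gripper_width: 0.611
```

```bash
python3 - <<'E'
from h import *
plan(.6546,.1951,.0238,-6.5,1)
im=imaging.read_camera("wrist"); cv2.imwrite("pics/w9.png",im[...,::-1])
E
```

```text
t 26.55 pos [0.6516 0.1905 0.0547] F [ 0.   0.4 -3.9] w 0.611 jaw -6.6 dist 31 ang 0.3
[2.6, -4.9, 30.9, 0.1, 0.3, -0.1]
```

View pics/w9.png

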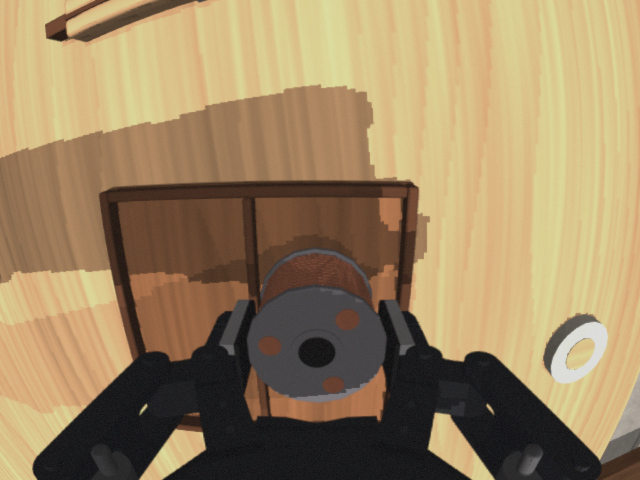

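Request:
{"method": "apply_moves", "body": {"increments": [[4, -4, 5, 0, 0, 0, 1], [0, 0, 0, 0, 0, 0, 1], [0, 0, 12, 0, 0, 0, 1], [0, 0, 7, 0, 0, 0, 1], [0, 0, 2, 0, 0, 0, 1], [0, 0, 0, 0, 0, 0, 1], [0, 0, 0, 0, 0, 0, 1], [0, 0, 0, 0, 0, 0, 1]]}}

```text
t: 27.6
eef_pos: [0.6567, 0.1948, 0.0274]
tool_rot: [0.0, 0.998, -0.057, -0.002]
contact_force: [-0.7, 0.1, -2.6]
gripper_width: 0.614
```

```bash
python3 - <<'E'
from h import *
plan(.6546,.1951,.0238,-6.5,1)
E
```

```text
t 27.60 pos [0.6567 0.1948 0.0274] F [-0.7  0.1 -2.6] w 0.614 jaw -6.6 dist 4 ang 0.3
[-2.1, -0.1, 3.6, 0.1, 0.3, -0.1]
```

Request:
{"method": "apply_moves", "body": {"increments": [[-2, 0, 2, 0, 0, 0, 1], [0, 0, 0, 0, 0, 0, 1], [0, 0, 1.5, 0, 0, 0, 1], [0, 0, 0, 0, 0, 0, 1], [0, 0, 0, 0, 0, 0, 1], [0, 0, 0, 0, 0, 0, 1], [0, 0, 0, 0, 0, 0, 1], [0, 0, 0, 0, 0, 0, 1]]}}

```text
t: 28.6
eef_pos: [0.6548, 0.1951, 0.0241]
tool_rot: [0.0, 0.998, -0.057, -0.002]
contact_force: [0.2, 0.6, -2.8]
gripper_width: 0.616
```

```bash
python3 - <<'E'
from h import *
plan(.6546,.1951,.0238,-6.5,1)
E
```

```text
t 28.60 pos [0.6548 0.1951 0.0241] F [ 0.2  0.6 -2.8] w 0.616 jaw -6.6 dist 0 ang 0.2
[-0.2, 0.0, 0.3, 0.0, 0.2, -0.1]
```

Request:
{"method": "apply_moves", "body": {"increments": [[0, 0, 1.5, 0, 0, 0, 1], [0, 0, 0, 0, 0, 0, 1], [0, 0, 0, 0, 0, 0, 1], [0, 0, 0, 0, 0, 0, 1], [0, 0, 0, 0, 0, 0, 1], [0, 0, 0, 0, 0, 0, 1], [0, 0, 0, 0, 0, 0, 1], [0, 0, 0, 0, 0, 0, 1]]}}

```text
t: 29.6
eef_pos: [0.655, 0.1952, 0.024]
tool_rot: [-0.0, 0.998, -0.057, -0.002]
contact_force: [-1.1, 0.2, -1.3]
gripper_width: 0.618
```

Request:
{"method": "apply_moves", "body": {"increments": [[0, 0, 0.5, 0, 0, 0, 1], [0, 0, 0, 0, 0, 0, -0.6], [0, 0, 0, 0, 0, 0, -0.6], [0, 0, 0, 0, 0, 0, -0.6], [0, 0, -15, 0, 0, 0, -0.6], [0, 0, -30, 0, 0, 0, -0.6], [0, 0, -40, 0, 0, 0, -1], [0, 0, -20, 0, 0, 0, -1]]}}

```text
t: 30.6
eef_pos: [0.6558, 0.1948, 0.1334]
tool_rot: [-0.0, 0.998, -0.058, -0.002]
contact_force: [0.4, 0.2, -0.7]
gripper_width: 0.998
```

```bash
python3 - <<'E'
from h import *
plan(.4265,-.3612,.13,-40,12)
im=imaging.read_camera("wrist"); cv2.imwrite("pics/w10.png",im[...,::-1])
E
```

```text
t 30.60 pos [0.6558 0.1948 0.1334] F [ 0.4  0.2 -0.7] w 0.998 jaw -6.6 dist 601 ang 33.4
[-13.6, 48.2, 0.3, 0.0, 0.0, 2.8]
[-11.3, 48.8, 0.3, 0.0, 0.0, 2.8]
[-8.9, 49.3, 0.3, 0.0, 0.0, 2.8]
[-6.5, 49.7, 0.3, 0.0, 0.0, 2.8]
[-4.1, 50.0, 0.3, 0.0, 0.0, 2.8]
[-1.7, 50.1, 0.3, 0.0, 0.0, 2.8]
[0.8, 50.1, 0.3, 0.0, 0.0, 2.8]
[3.2, 50.0, 0.3, 0.0, 0.0, 2.8]
[5.6, 49.8, 0.3, 0.0, 0.0, 2.8]
[8.0, 49.5, 0.3, 0.0, 0.0, 2.8]
[10.4, 49.0, 0.3, 0.0, 0.0, 2.8]
[12.8, 48.5, 0.3, 0.0, 0.0, 2.8]
```

View pics/w10.png

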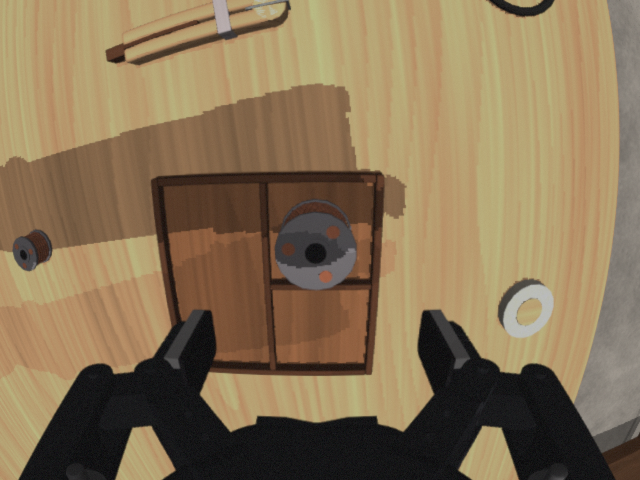

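The spool sits in the left small compartment at (316,250). The clamp is nearest, so it is next.

```bash
python3 - <<'E'
from h import *
plan(.5827,.3611,.12,-86.1,8)
E
```

```text
t 30.65 pos [0.6568 0.195  0.1354] F [0.7 0.  1. ] w 1.000 jaw -6.6 dist 182 ang 79.5
[-11.6, -19.5, 2.0, -0.0, 0.0, 9.9]
[-14.8, -17.3, 2.0, -0.0, 0.0, 9.9]
[-17.5, -14.4, 1.9, -0.0, 0.0, 9.9]
[-19.8, -11.2, 1.9, -0.0, 0.0, 9.9]
[-21.4, -7.6, 1.9, -0.0, 0.0, 9.9]
[-22.4, -3.8, 1.9, -0.0, 0.0, 9.9]
[-22.7, 0.1, 1.9, -0.0, 0.0, 9.9]
[-22.4, 4.0, 1.9, -0.0, 0.0, 9.9]
```

Request:
{"method": "apply_moves", "body": {"increments": [[-10, -17, 2, 0, 0, 8, -1], [-15, -17, 2, 0, 0, 10, -1], [-18, -14, 2, 0, 0, 10, -1], [-20, -11, 2, 0, 0, 10, -1], [-21, -8, 2, 0, 0, 10, -1], [-22, -4, 2, 0, 0, 10, -1], [-22, 0, 2, 0, 0, 10, -0.6], [-14, 3, 0, 0, 0, 7, -0.6]]}}

```text
t: 31.65
eef_pos: [0.582, 0.3507, 0.1182]
tool_rot: [0.002, 0.742, -0.671, -0.001]
contact_force: [0.6, 0.5, -0.3]
gripper_width: 0.797
```

Request:
{"method": "apply_moves", "body": {"increments": [[0, 0, 0, 0, 0, 0, -0.6], [0, 0, 0, 0, 0, 0, -0.3], [0, 0, 0, 0, 0, 0, -0.3], [0, 0, 0, 0, 0, 0, -0.3], [0, 0, 0, 0, 0, 0, -0.3], [0, 0, 0, 0, 0, 0, -0.3], [0, 0, 0, 0, 0, 0, -0.3], [0, 0, 0, 0, 0, 0, -0.3]]}}

```text
t: 32.65
eef_pos: [0.5823, 0.3484, 0.1175]
tool_rot: [0.002, 0.743, -0.669, -0.001]
contact_force: [-0.2, -0.4, -0.1]
gripper_width: 0.656
```

```bash
python3 - <<'E'
from h import *
plan(.5827,.3611,.03,-86.1,1)
c=imaging.get_calibration("wrist")
im=imaging.read_camera("wrist"); cv2.imwrite("pics/w11.png",im[...,::-1])
u=np.array([np.cos(np.radians(3.9)),np.sin(np.radians(3.9))])
for s,z in((.07,.022),(.026,.022),(0,.022),(-.07,.015)): print(proj("wrist",[.5827+s*u[0],.3611+s*u[1],z],c).round(0))
E
```

```text
t 32.65 pos [0.5823 0.3484 0.1175] F [-0.2 -0.4 -0.1] w 0.656 jaw -84.0 dist 88 ang 2.1
[-12.7, -2.2, 87.4, 0.3, -0.1, 2.1]
[300. 137.]
[299. 205.]
[298. 242.]
[297. 326.]
```

View pics/w11.png

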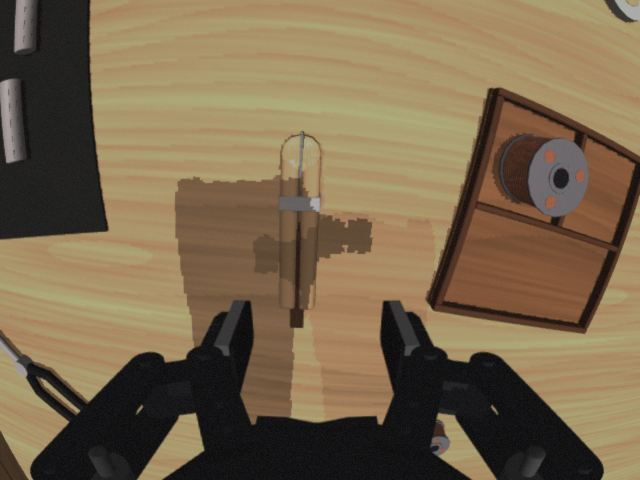

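The clamp's head is at (300,133), band at (299,204) and tail at (296,327), all within 4 px of the prediction. Descending.

Request:
{"method": "apply_moves", "body": {"increments": [[-12, -2, 0, 0, 0, 2, -0.3], [0, 0, 0, 0, 0, 0, -0.3], [0, 0, 20, 0, 0, 0, -0.3], [0, 0, 30, 0, 0, 0, -0.3], [0, 0, 30, 0, 0, 0, -0.3], [0, 0, 10, 0, 0, 0, -0.3], [0, 0, 0, 0, 0, 0, -0.3], [0, 0, 0, 0, 0, 0, -0.3]]}}

```text
t: 33.7
eef_pos: [0.582, 0.3573, 0.0218]
tool_rot: [0.004, 0.731, -0.682, -0.001]
contact_force: [0.7, 0.4, 0.5]
gripper_width: 0.65
```

```bash
python3 - <<'E'
from h import *
plan(.5827,.3611,.004,-86.1,1)
E
```

```text
t 33.70 pos [0.582  0.3573 0.0218] F [0.7 0.4 0.5] w 0.650 jaw -86.0 dist 18 ang 0.4
[-3.8, -1.0, 17.8, 0.4, -0.2, 0.1]
```

Request:
{"method": "apply_moves", "body": {"increments": [[-4, -1, 10, 0, 0, 0, -0.3], [0, 0, 6, 0, 0, 0, -0.3], [0, 0, 0, 0, 0, 0, -0.3], [0, 0, 0, 0, 0, 0, 1], [0, 0, 0, 0, 0, 0, 1], [0, 0, 0, 0, 0, 0, 1], [0, 0, 0, 0, 0, 0, 1], [0, 0, 0, 0, 0, 0, 1]], "grip_force": 35}}

```text
t: 34.7
eef_pos: [0.584, 0.3626, 0.0071]
tool_rot: [0.002, 0.731, -0.682, -0.001]
contact_force: [-0.5, -0.1, -0.4]
gripper_width: 0.295
```

```bash
python3 - <<'E'
from h import *
plan(.5827,.3611,.004,-86.1,1)
E
```

```text
t 34.70 pos [0.584  0.3626 0.0071] F [-0.5 -0.1 -0.4] w 0.295 jaw -86.0 dist 4 ang 0.2
[1.4, 1.4, 3.1, 0.2, -0.1, 0.1]
```

Request:
{"method": "apply_moves", "body": {"increments": [[0, 0, -20, 0, 0, 0, 1], [0, 0, -35, 0, 0, 0, 1], [0, 0, -35, 0, 0, -5, 1], [0, 0, -15, 0, 0, -9, 1], [0, 0, 0, 0, 0, -9, 1], [0, 0, 0, 0, 0, -9, 1], [0, 0, 0, 0, 0, -5, 1], [0, 0, 0, 0, 0, 0, 1]]}}

```text
t: 35.7
eef_pos: [0.5874, 0.3617, 0.1266]
tool_rot: [-0.002, 0.913, -0.407, 0.002]
contact_force: [-1.3, 0.8, -0.6]
gripper_width: 0.293
```

```bash
python3 - <<'E'
from h import *
plan(.5675,.1633,.11,-6.5,6)
E
```

```text
t 35.70 pos [0.5874 0.3617 0.1266] F [-1.3  0.8 -0.6] w 0.293 jaw -48.0 dist 200 ang 41.5
[22.3, 24.6, 2.7, -0.0, -0.0, -6.9]
[19.2, 27.1, 2.7, -0.0, -0.0, -6.9]
[15.8, 29.2, 2.7, -0.0, -0.0, -6.9]
[12.2, 30.9, 2.7, -0.0, -0.0, -6.9]
[8.4, 32.2, 2.7, -0.0, -0.0, -6.9]
[4.4, 32.9, 2.8, -0.0, -0.0, -6.9]
```

Request:
{"method": "apply_moves", "body": {"increments": [[20, 22, 2, 0, 0, -6, 1], [19, 27, 3, 0, 0, -7, 1], [16, 29, 3, 0, 0, -7, 1], [12, 31, 3, 0, 0, -7, 1], [8, 30, 3, 0, 0, -7, 1], [3, 20, 2, 0, 0, -6, 1], [0, 5, 0, 0, 0, 0, 1], [0, 0, 0, 0, 0, 0, 1]]}}

```text
t: 36.7
eef_pos: [0.5693, 0.1715, 0.115]
tool_rot: [-0.001, 0.998, -0.069, 0.005]
contact_force: [0.5, 0.5, -0.2]
gripper_width: 0.295
```

```bash
python3 - <<'E'
from h import *
plan(.5675,.1633,.06,-6.5,1)
im=imaging.read_camera("wrist"); cv2.imwrite("pics/w12.png",im[...,::-1])
E
```

```text
t 36.70 pos [0.5693 0.1715 0.115 ] F [ 0.5  0.5 -0.2] w 0.295 jaw -7.9 dist 56 ang 1.6
[-1.2, 8.6, 55.0, -0.2, -0.6, -1.4]
```

View pics/w12.png

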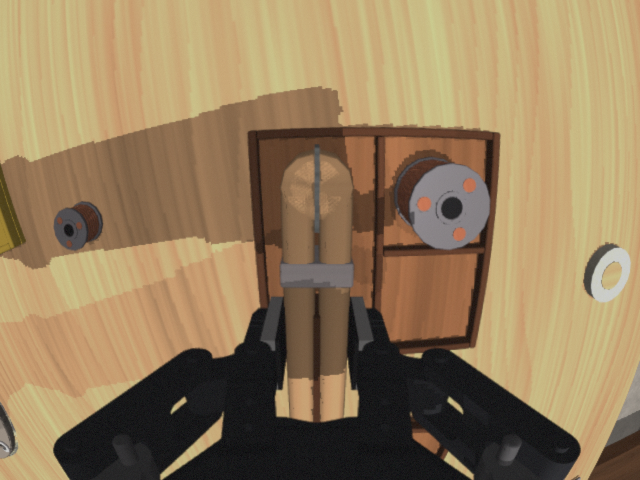

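Request:
{"method": "apply_moves", "body": {"increments": [[-1, 7, 0, 0, -0.5, -1.4, 1], [0, 0, 0, 0, 0, 0, 1], [0, 0, 20, 0, 0, 0, 1], [0, 0, 30, 0, 0, 0, 1], [0, 0, 20, 0, 0, 0, 1], [0, 0, 6, 0, 0, 0, 1], [0, 0, 0, 0, 0, 0, 1], [0, 0, 0, 0, 0, 0, 1]]}}

```text
t: 37.75
eef_pos: [0.5664, 0.1688, 0.0327]
tool_rot: [-0.002, 0.999, -0.054, -0.0]
contact_force: [0.7, 0.9, -0.5]
gripper_width: 0.295
```

```bash
python3 - <<'E'
from h import *
plan(.5675,.1640,.0131,-6.5,1)
im=imaging.read_camera("wrist"); cv2.imwrite("pics/w13.png",im[...,::-1])
E
```

```text
t 37.75 pos [0.5664 0.1688 0.0327] F [ 0.7  0.9 -0.5] w 0.295 jaw -6.2 dist 20 ang 0.3
[1.6, 4.7, 19.6, -0.2, 0.0, 0.3]
```

View pics/w13.png

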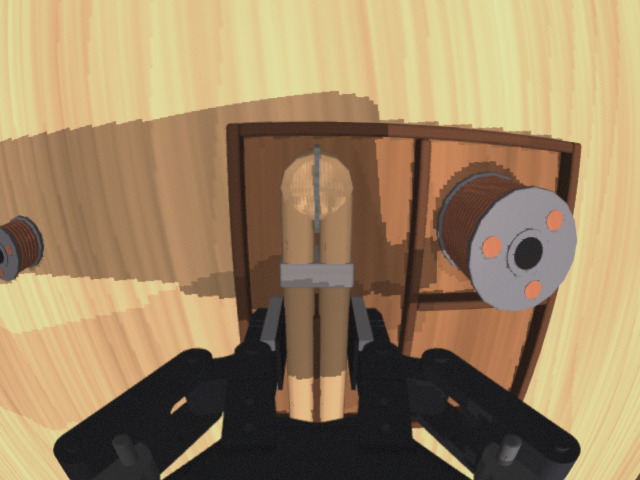

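Request:
{"method": "apply_moves", "body": {"increments": [[1, 4, 0, 0, 0, 0, 1], [0, 0, 0, 0, 0, 0, 1], [0, 0, 8, 0, 0, 0, 1], [0, 0, 6, 0, 0, 0, 1], [0, 0, 3, 0, 0, 0, 1], [0, 0, 0, 0, 0, 0, 1], [0, 0, 0, 0, 0, 0, 1], [0, 0, 0, 0, 0, 0, 1]]}}

```text
t: 38.8
eef_pos: [0.568, 0.1648, 0.0159]
tool_rot: [-0.002, 0.999, -0.054, 0.001]
contact_force: [-0.5, 0.3, -1.1]
gripper_width: 0.296
```

```bash
python3 - <<'E'
from h import *
plan(.5675,.1640,.0131,-6.5,1)
E
```

```text
t 38.80 pos [0.568  0.1648 0.0159] F [-0.5  0.3 -1.1] w 0.296 jaw -6.2 dist 3 ang 0.4
[-0.4, 0.9, 2.8, -0.3, -0.1, 0.3]
```

Request:
{"method": "apply_moves", "body": {"increments": [[0, 0, 2, 0, 0, 0, 1], [0, 0, 0, 0, 0, 0, 1], [0, 0, 1, 0, 0, 0, 1], [0, 0, 0, 0, 0, 0, 1], [0, 0, 0, 0, 0, 0, 0.15], [0, 0, 0, 0, 0, 0, 0.15], [0, 0, 0, 0, 0, 0, 0.15], [0, 0, 0, 0, 0, 0, 0.15]]}}

```text
t: 39.8
eef_pos: [0.5684, 0.165, 0.0132]
tool_rot: [-0.002, 0.999, -0.054, 0.002]
contact_force: [-0.4, -0.3, -0.1]
gripper_width: 0.426
```

Request:
{"method": "apply_moves", "body": {"increments": [[0, 0, -15, 0, 0, 0, 0.15], [0, 0, -30, 0, 0, 0, 0.15], [0, 0, -40, 0, 0, 0, -1], [0, 0, -30, 0, 0, 0, -1], [0, 0, 0, 0, 0, 0, -1], [0, 0, 0, 0, 0, 0, -1], [0, 0, 0, 0, 0, 0, -1], [0, 0, 0, 0, 0, 0, -1]]}}

```text
t: 40.8
eef_pos: [0.5672, 0.1638, 0.1339]
tool_rot: [-0.002, 0.998, -0.055, 0.001]
contact_force: [-0.5, 0.9, 0.1]
gripper_width: 1.0
```

```bash
python3 - <<'E'
from h import *
plan(.4265,-.3612,.13,-40,11)
im=imaging.read_camera("wrist"); cv2.imwrite("pics/w14.png",im[...,::-1])
E
```

```text
t 40.80 pos [0.5672 0.1638 0.1339] F [-0.5  0.9  0.1] w 1.000 jaw -6.3 dist 544 ang 33.7
[-7.5, 48.8, 0.1, -0.0, -0.0, 3.1]
[-4.9, 49.2, 0.1, -0.0, -0.0, 3.1]
[-2.2, 49.4, 0.2, -0.0, -0.0, 3.1]
[0.4, 49.4, 0.2, -0.0, -0.0, 3.1]
[3.1, 49.3, 0.2, -0.0, -0.0, 3.1]
[5.7, 49.1, 0.2, -0.0, -0.0, 3.1]
[8.3, 48.7, 0.2, -0.0, -0.0, 3.1]
[10.9, 48.2, 0.3, -0.0, -0.0, 3.1]
[13.5, 47.5, 0.3, -0.0, -0.0, 3.1]
[16.0, 46.8, 0.3, -0.0, -0.0, 3.1]
[18.5, 45.8, 0.3, -0.0, -0.0, 3.1]
```

View pics/w14.png

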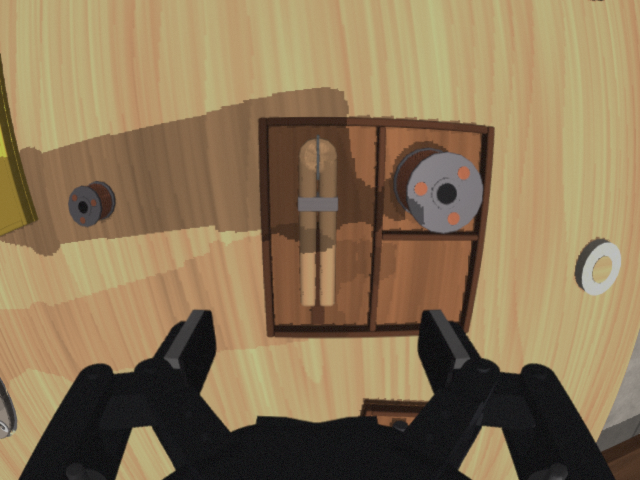

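The clamp lies in the long compartment, from its head at (318,145) to its tail at (318,315). Now the jar.

Request:
{"method": "apply_moves", "body": {"increments": [[-5, 30, 0, 0, 0, 2, -1], [-5, 48, 0, 0, 0, 3, -1], [-2, 50, 0, 0, 0, 3, -1], [0, 50, 0, 0, 0, 3, -1], [3, 50, 0, 0, 0, 3, -1], [6, 50, 0, 0, 0, 3, -1], [8, 50, 0, 0, 0, 3, -1], [11, 48, 0, 0, 0, 3, -1]]}}

```text
t: 41.85
eef_pos: [0.4722, -0.2096, 0.1289]
tool_rot: [-0.002, 0.967, -0.254, -0.001]
contact_force: [0.3, 0.1, 0.7]
gripper_width: 1.005
```

```bash
python3 - <<'E'
from h import *
plan(.4265,-.3612,.13,-40,4)
E
```

```text
t 41.85 pos [ 0.4722 -0.2096  0.1289] F [0.3 0.1 0.7] w 1.005 jaw -29.4 dist 158 ang 10.6
[8.7, 38.6, -0.4, -0.0, 0.0, 2.6]
[10.5, 38.2, -0.4, -0.0, 0.0, 2.6]
[12.2, 37.7, -0.3, -0.0, 0.0, 2.6]
[13.9, 37.1, -0.3, -0.0, 0.0, 2.6]
```

Request:
{"method": "apply_moves", "body": {"increments": [[8, 36, 0, 0, 0, 2.5, -1], [10, 36, 0, 0, 0, 2.5, -1], [10, 32, 0, 0, 0, 2.5, -1], [8, 20, 0, 0, 0, 2.5, -1], [2, 6, 0, 0, 0, 0, -1], [0, 0, 0, 0, 0, 0, -1], [0, 0, 0, 0, 0, 0, -1], [0, 0, 0, 0, 0, 0, -1]]}}

```text
t: 42.85
eef_pos: [0.4287, -0.3448, 0.1262]
tool_rot: [-0.001, 0.94, -0.342, -0.004]
contact_force: [0.1, 0.9, -0.4]
gripper_width: 1.001
```

```bash
python3 - <<'E'
from h import *
plan(.4265,-.3612,.1,-40,1)
c=imaging.get_calibration("wrist")
im=imaging.read_camera("wrist"); cv2.imwrite("pics/w15.png",im[...,::-1])
print(proj("wrist",(.4265,-.3612,.056),c))
E
```

```text
t 42.85 pos [ 0.4287 -0.3448  0.1262] F [ 0.1  0.9 -0.4] w 1.001 jaw -39.9 dist 31 ang 0.4
[9.0, 14.0, 26.1, 0.0, 0.4, 0.1]
[331.38219317 279.41034059]
```

View pics/w15.png

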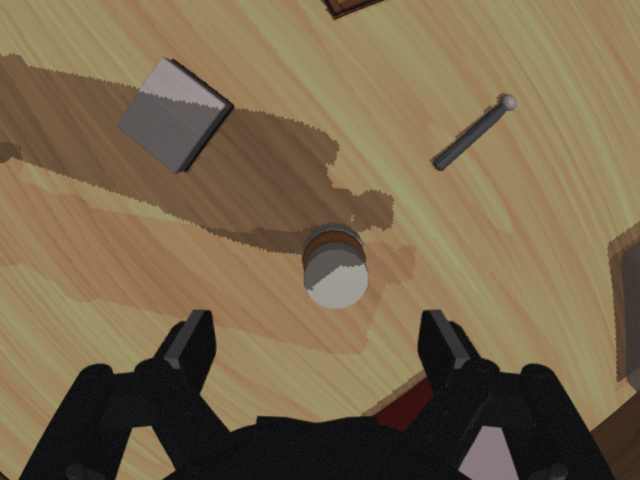

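Lid centre is at (336,278), against a prediction of (331,279), which is about 3 mm along tool x. I'll correct for that and descend.

Request:
{"method": "apply_moves", "body": {"increments": [[11, 13, 0, 0, 0, 0, -1], [0, 0, 0, 0, 0, 0, -1], [0, 0, 20, 0, 0, 0, -1], [0, 0, 25, 0, 0, 0, -1], [0, 0, 15, 0, 0, 0, -1], [0, 0, 0, 0, 0, 0, -1], [0, 0, 0, 0, 0, 0, -1], [0, 0, 0, 0, 0, 0, -1]]}}

```text
t: 43.9
eef_pos: [0.4287, -0.3623, 0.0624]
tool_rot: [-0.001, 0.94, -0.341, -0.004]
contact_force: [0.4, 0.9, -0.3]
gripper_width: 0.999
```

```bash
python3 - <<'E'
from h import *
plan(.428,-.3627,.013,-40,1)
E
```

```text
t 43.90 pos [ 0.4287 -0.3623  0.0624] F [ 0.4  0.9 -0.3] w 0.999 jaw -39.9 dist 49 ang 0.5
[0.1, 0.8, 49.4, 0.0, 0.5, 0.1]
```

Request:
{"method": "apply_moves", "body": {"increments": [[0, 0, 20, 0, 0, 0, -1], [0, 0, 18, 0, 0, 0, -1], [0, 0, 8, 0, 0, 0, -1], [0, 0, 1, 0, 0, 0, -1], [0, 0, 0, 0, 0, 0, 1], [0, 0, 0, 0, 0, 0, 1], [0, 0, 0, 0, 0, 0, 1], [0, 0, 0, 0, 0, 0, 1]], "grip_force": 45}}

```text
t: 44.9
eef_pos: [0.4294, -0.3625, 0.0134]
tool_rot: [-0.001, 0.94, -0.341, -0.003]
contact_force: [0.3, 0.6, -0.7]
gripper_width: 0.512
```

```bash
python3 - <<'E'
from h import *
plan(.428,-.3627,.013,-40,1)
E
```

```text
t 44.90 pos [ 0.4294 -0.3625  0.0134] F [ 0.3  0.6 -0.7] w 0.512 jaw -39.9 dist 1 ang 0.3
[-0.9, 1.0, 0.4, -0.0, 0.3, 0.1]
```

Request:
{"method": "apply_moves", "body": {"increments": [[0, 0, -15, 0, 0, 0, 1], [0, 0, -30, 0, 0, 0, 1], [0, 0, -35, 0, 0, 0, 1], [0, 0, -20, 0, 0, 0, 1], [0, 0, 0, 0, 0, 0, 1], [0, 0, 0, 0, 0, 0, 1], [0, 0, 0, 0, 0, 0, 1], [0, 0, 0, 0, 0, 0, 1]]}}

```text
t: 45.9
eef_pos: [0.4287, -0.3622, 0.1181]
tool_rot: [-0.001, 0.94, -0.341, -0.003]
contact_force: [0.5, 0.7, -1.1]
gripper_width: 0.51
```

```bash
python3 - <<'E'
from h import *
plan(.6452,.1127,.115,-6.5,12)
E
```

```text
t 45.90 pos [ 0.4287 -0.3622  0.1181] F [ 0.5  0.7 -1.1] w 0.510 jaw -39.9 dist 522 ang 33.4
[-11.6, -41.9, 0.4, -0.0, 0.0, -2.8]
[-9.5, -42.4, 0.4, -0.0, 0.0, -2.8]
[-7.4, -42.9, 0.3, -0.0, 0.0, -2.8]
[-5.3, -43.2, 0.3, -0.0, 0.0, -2.8]
[-3.2, -43.4, 0.3, -0.0, 0.0, -2.8]
[-1.1, -43.5, 0.3, -0.0, 0.0, -2.8]
[1.0, -43.5, 0.3, -0.0, 0.0, -2.8]
[3.1, -43.4, 0.3, -0.0, 0.0, -2.8]
[5.2, -43.2, 0.3, -0.0, 0.0, -2.8]
[7.3, -42.9, 0.3, -0.0, 0.0, -2.8]
[9.4, -42.5, 0.3, -0.0, 0.0, -2.8]
[11.4, -42.0, 0.3, -0.0, 0.0, -2.8]
```

Request:
{"method": "apply_moves", "body": {"increments": [[-8, -26, 0, 0, 0, -2, 1], [-10, -40, 0, 0, 0, -3, 1], [-7, -43, 0, 0, 0, -3, 1], [-5, -43, 0, 0, 0, -3, 1], [-3, -43, 0, 0, 0, -3, 1], [-1, -43, 0, 0, 0, -3, 1], [1, -43, 0, 0, 0, -3, 1], [3, -43, 0, 0, 0, -3, 1]]}}

```text
t: 46.9
eef_pos: [0.5639, -0.0595, 0.1142]
tool_rot: [-0.0, 0.989, -0.146, -0.006]
contact_force: [1.3, 0.0, -0.1]
gripper_width: 0.514
```

```bash
python3 - <<'E'
from h import *
plan(.6452,.1127,.115,-6.5,5)
E
```

```text
t 46.90 pos [ 0.5639 -0.0595  0.1142] F [ 1.3  0.  -0.1] w 0.514 jaw -16.8 dist 190 ang 10.3
[5.6, -37.7, -0.3, 0.0, 0.1, -2.1]
[7.0, -37.4, -0.3, 0.0, 0.1, -2.1]
[8.3, -37.2, -0.2, 0.0, 0.1, -2.1]
[9.6, -36.8, -0.2, 0.0, 0.1, -2.1]
[11.0, -36.5, -0.2, 0.0, 0.1, -2.1]
```

Request:
{"method": "apply_moves", "body": {"increments": [[6, -37, 0, 0, 0, -2, 1], [7, -37, 0, 0, 0, -2, 1], [8, -36, 0, 0, 0, -2, 1], [10, -30, 0, 0, 0, -2, 1], [8, -18, 0, 0, 0, -2, 1], [2, -6, 0, 0, 0, 0, 1], [0, 0, 0, 0, 0, 0, 1], [0, 0, 0, 0, 0, 0, 1]]}}

```text
t: 47.9
eef_pos: [0.6406, 0.0976, 0.1088]
tool_rot: [0.0, 0.998, -0.055, -0.01]
contact_force: [-0.7, -1.3, -0.4]
gripper_width: 0.511
```

```bash
python3 - <<'E'
from h import *
plan(.6452,.1127,.06,-6.5,1)
im=imaging.read_camera("wrist"); cv2.imwrite("pics/w16.png",im[...,::-1])
E
```

```text
t 47.90 pos [0.6406 0.0976 0.1088] F [-0.7 -1.3 -0.4] w 0.511 jaw -6.3 dist 51 ang 1.2
[3.9, -15.6, 48.7, 0.1, 1.1, 0.2]
```

View pics/w16.png

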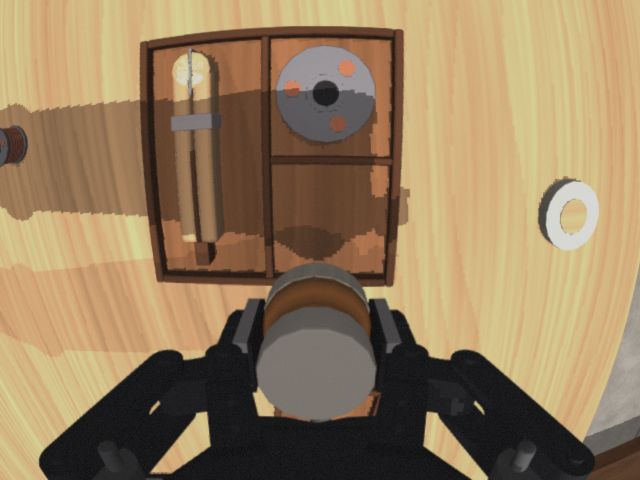

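Request:
{"method": "apply_moves", "body": {"increments": [[3, -14, 0, 0, 1, 0, 1], [0, 0, 0, 0, 0, 0, 1], [0, 0, 15, 0, 0, 0, 1], [0, 0, 25, 0, 0, 0, 1], [0, 0, 12, 0, 0, 0, 1], [0, 0, 0, 0, 0, 0, 1], [0, 0, 0, 0, 0, 0, 1], [0, 0, 0, 0, 0, 0, 1]]}}

```text
t: 48.95
eef_pos: [0.6452, 0.1104, 0.0546]
tool_rot: [0.001, 0.998, -0.056, -0.0]
contact_force: [0.1, 0.7, -1.1]
gripper_width: 0.51
```

```bash
python3 - <<'E'
from h import *
plan(.6452,.1127,.0194,-6.5,1)
E
```

```text
t 48.95 pos [0.6452 0.1104 0.0546] F [ 0.1  0.7 -1.1] w 0.510 jaw -6.4 dist 35 ang 0.2
[-0.2, -2.3, 35.2, 0.1, 0.0, 0.1]
```

Request:
{"method": "apply_moves", "body": {"increments": [[0, -2, 10, 0, 0, 0, 1], [0, 0, 13, 0, 0, 0, 1], [0, 0, 7, 0, 0, 0, 1], [0, 0, 2, 0, 0, 0, 1], [0, 0, 0, 0, 0, 0, 1], [0, 0, 0, 0, 0, 0, 1], [0, 0, 0, 0, 0, 0, 1], [0, 0, 0, 0, 0, 0, 1]]}}

```text
t: 49.95
eef_pos: [0.6462, 0.1127, 0.0214]
tool_rot: [0.001, 0.998, -0.056, 0.001]
contact_force: [0.1, 0.5, 0.1]
gripper_width: 0.511
```

```bash
python3 - <<'E'
from h import *
plan(.6452,.1127,.0194,-6.5,1)
im=imaging.read_camera("wrist"); cv2.imwrite("pics/w17.png",im[...,::-1])
E
```

```text
t 49.95 pos [0.6462 0.1127 0.0214] F [0.1 0.5 0.1] w 0.511 jaw -6.4 dist 2 ang 0.1
[-1.0, 0.1, 2.0, 0.1, -0.1, 0.1]
```

View pics/w17.png

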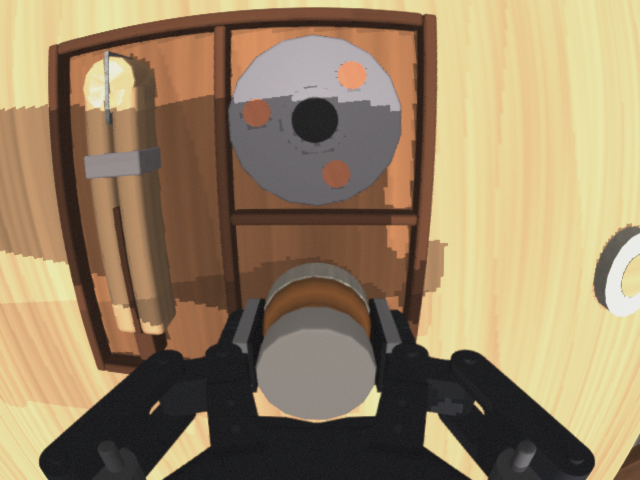

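The jar is inside the right small compartment, with about 2 mm left to go. Setting it down and releasing.

Request:
{"method": "apply_moves", "body": {"increments": [[0, 0, 1.5, 0, 0, 0, 1], [0, 0, 0, 0, 0, 0, 1], [0, 0, 1, 0, 0, 0, 1], [0, 0, 0, 0, 0, 0, 1], [0, 0, 0, 0, 0, 0, 1], [0, 0, 0, 0, 0, 0, 1], [0, 0, 0, 0, 0, 0, 1], [0, 0, 0, 0, 0, 0, 1]]}}

```text
t: 51.0
eef_pos: [0.6465, 0.1128, 0.0193]
tool_rot: [0.001, 0.998, -0.056, 0.001]
contact_force: [-1.7, 0.5, 0.4]
gripper_width: 0.514
```

Request:
{"method": "apply_moves", "body": {"increments": [[0, 0, 0, 0, 0, 0, -0.5], [0, 0, 0, 0, 0, 0, -0.5], [0, 0, 0, 0, 0, 0, -0.5], [0, 0, -15, 0, 0, 0, -0.5], [0, 0, -30, 0, 0, 0, -0.5], [0, 0, -40, 0, 0, 0, -1], [0, 0, -40, 0, 0, 0, -1], [0, 0, -20, 0, 0, 0, -1]]}}

```text
t: 52.0
eef_pos: [0.6461, 0.1123, 0.1712]
tool_rot: [0.001, 0.998, -0.056, 0.001]
contact_force: [-0.8, 0.4, -1.0]
gripper_width: 1.0
```

Request:
{"method": "apply_moves", "body": {"increments": [[-20, 0, -10, 0, 0, 0, -1], [-40, 0, -10, 0, 0, 0, -1], [-40, 0, 0, 0, 0, 0, -1], [-30, 0, 0, 0, 0, 0, -1], [-10, 0, 0, 0, 0, 0, -1], [0, 0, 0, 0, 0, 0, -1], [0, 0, 0, 0, 0, 0, -1], [0, 0, 0, 0, 0, 0, -1]]}}

```text
t: 53.0
eef_pos: [0.5089, 0.1275, 0.2]
tool_rot: [-0.002, 0.998, -0.058, 0.007]
contact_force: [0.4, -0.1, 0.1]
gripper_width: 1.001
```

```bash
python3 - <<'E'
from h import *
for n in("scene","wrist"):
    im=imaging.read_camera(n); cv2.imwrite(f"pics/{n}20.png",im[...,::-1]); np.save(n+"20.npy",im)
o=bot.get_obs();print(o["t"],o["eef_pos"])
im=np.load("scene20.npy")[230:370,100:560,::-1]
cv2.imwrite("pics/s20.png",cv2.resize(im,None,fx=1.7,fy=1.7,interpolation=cv2.INTER_CUBIC))
im=imaging.read_camera("top"); np.save("top20.npy",im); cv2.imwrite("pics/top20.png",im[...,::-1])
E
```

```text
53.1 [0.5086197  0.12745707 0.19988536]
```

View pics/s20.png

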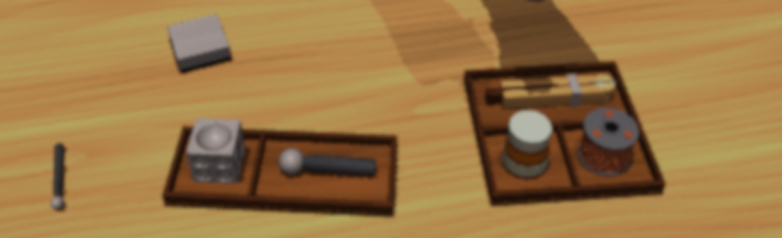

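View pics/wrist20.png

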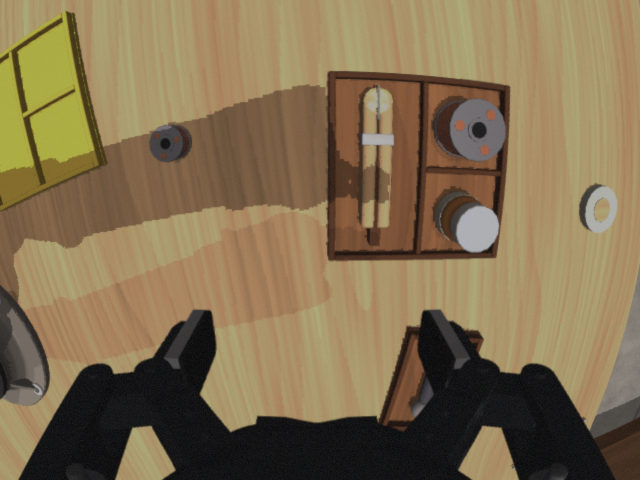

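View pics/top20.png

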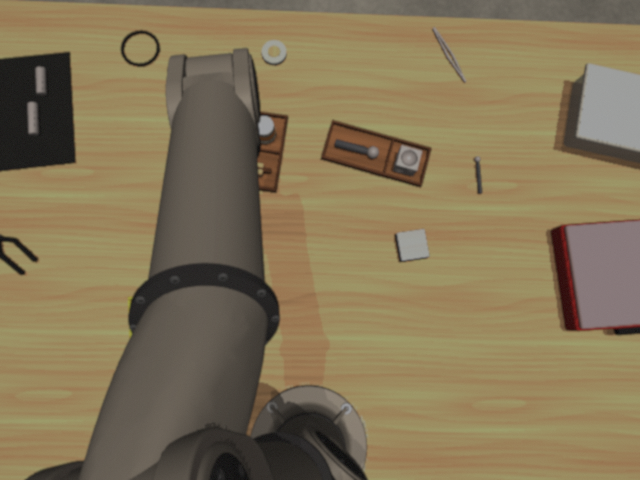

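Everything stands in its compartment. One numeric check before handing in.

```bash
python3 - <<'E'
from h import *
def fr(p,c,a):
    a=np.radians(a);x=np.array([np.cos(a),np.sin(a)]);d=np.array(p)-c
    return (np.array([d@x,d@np.array([-x[1],x[0]])])*1000).round(1)
RC,DC=np.array([.6087,.1586]),np.array([.6064,-.1302])
f=lambda u,v:(100+u/1.7,230+v/1.7)
print("spool w",fr(at("wrist",479,130,.05),RC,-6.5)," scene",fr(at("scene",*f(612,127),.05),RC,-6.5))
print("jar w",fr(at("wrist",476,229,.062),RC,-6.5)," scene",fr(at("scene",*f(531,124),.062),RC,-6.5))
print("clamp",fr(at("wrist",378,92,.024),RC,-6.5),fr(at("wrist",374,243,.02),RC,-6.5))
print("cube top",fr(at("top",408.5,158.5,.051),DC,-14.4),"scene",fr(at("scene",*f(217,136),.051),DC,-14.4))
print("punch ball/end",fr(at("top",373,153,.019),DC,-14.4),fr(at("top",335,144.5,.014),DC,-14.4))
a=np.load("top0.npy").astype(int);b=np.load("top20.npy").astype(int)
for n,(x0,y0,x1,y1) in dict(flat=(390,222,435,268),spunch=(468,148,490,200)).items(): print(n,np.abs(a-b)[y0:y1,x0:x1].mean())
a=np.load("scene0.npy").astype(int);b=np.load("scene20.npy").astype(int)
print("small spool at",at("wrist",165,143,.026),"start .3856 .2129")
E
```

```text
spool w [41.6 40. ]  scene [42.9 42.8]
jar w [ 40.3 -42.6]  scene [ 42.6 -40.3]
clamp [-41.   67.9] [-40.4 -67.9]
cube top [ -3.9 -67.2] scene [  1.1 -63. ]
punch ball/end [-1.9  6.4] [-4.8 90.8]
flat 15.367632850241545
spunch 13.568473193473194
small spool at [0.38606226 0.21262502] start .3856 .2129
```

```bash
python3 - <<'E'
from h import *
a=np.load("top0.npy");b=np.load("top20.npy")
for x0,y0,x1,y1 in((385,215,440,272),(465,145,495,203)):
    g=[np.float32(cv2.cvtColor(i[y0:y1,x0:x1],cv2.COLOR_RGB2GRAY)) for i in(a,b)]
    print(cv2.phaseCorrelate(*g,cv2.createHanningWindow(g[0].shape[::-1],cv2.CV_32F)), g[0].mean(),g[1].mean())
print(bot.hand_in())
E
```

```text
((-0.03508789115579347, -0.01913499433590715), 0.9460706753200955) 122.32727 138.26859
((-0.07571884667751938, 0.03727668453046107), 0.8842661359575059) 114.18793 129.05574
the job is handed in; nothing more can be done
None
```

Both kits are made up and I've handed the job in. The clock read about 53 s of the allowed 118 s at my last picture. The hand-in gives no verdict, so this rests on my own checks.

- **Doming tray:** the doming block stands in the square compartment and the large punch lies in the long one.
- **Ring tray:** the ring clamp lies in the long compartment, the large spool stands in the +y small compartment, and the flux jar in the −y one.

**Last checks**

| Thing | Compared with the middle of its compartment | Allowed |
|---|---|---|
| Spool | within about 2 mm | 14.5 mm |
| Jar | within about 2.5 mm | 17.5 mm |
| Clamp | within about 1 mm in both directions | 27 mm (x), 13.5 mm (y) |
| Doming block | within about 6 mm | 17.5 mm |
| Punch (balance point) | about 3 mm in x, 5 mm in y | 32 mm (x), 24 mm (y) |

- **Left alone:** the flat block and small punch shifted by less than 0.1 pixel between the first and last top pictures. The small spool measures within 1 mm of its start.
- **Released:** the gripper is open and clear of everything.

**Disagreements and limits**
- **Camera spread:** the cameras disagree by 2–3 mm on the spool and jar, and by about 6 mm on the doming block.
- **Brightness:** the picture differences around the flat block and small punch were larger than expected. The last picture is brighter overall, and I found no shift in position.
- **Flatness:** I judged that the things lie flat, and at the right height, from the pictures and the set-down heights rather than measuring it.

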